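Load the ferrite core test stand

TASK

Set up the core test stand: lift the white dust sleeve off the spindle and put it in the grey tray, then stack every black ferrite ring core that is on the bench over the spindle and push the aluminium collar down the spindle past the sprung balls until it clicks home on the shoulder. Also set the square screening can into the square nest over the sense coil, open end down and fully seated. Leave the other things on the bench where they are.

Things in the scene. Friction and masses are not known exactly. Their poses are not given: they have to be found in the camera images.
- spindle_foot (a point): Foot of the steel spindle, on the top of the test stand's base: a fixed black slab 150 x 320 mm, 20 mm thick, with orange-brown end cheeks (30 mm high). z up; x, y along the slab's short and long sides; the slab's middle is 90 mm towards -y. The spindle is 24 mm in diameter up to a shoulder 46 mm above this point, then 18 mm up to 84 mm, then a cone.
- spindle_tip (a point): Top of the spindle's cone (8 mm across there), 91 mm above spindle_foot. Two sprung balls on opposite sides of the thin part, 19 mm below this point, stand 3 mm proud; the collar does not pass them by its weight, but by a straight push of about 6 to 12 N.
- nest (a point): Middle of the floor of the square nest on the same stand, at base-top height, 180 mm from the spindle on the base's -y half. Its four grey walls are 12 mm high and leave an opening of 54 x 54 mm, sides along x and y of this frame; a brass sense coil 24 mm in diameter and 28 mm high stands in its middle.
- sleeve_c (a point): Centre (half-way up) of the white plastic dust sleeve, a tube 46 mm outside, 34 mm inside, 70 mm long along its z; at the start it stands over the spindle on the stand's base.
- tray_in (a point): Centre of the inner floor (5 mm above the bench) of the grey open tray, outside 140 mm (its x) x 190 mm (its y) x 40 mm high, walls 5 mm; fixed to the bench.
- collar_c (a point): Centre of the keeper collar, a plain aluminium ring 50 mm outside, 20.6 mm bore, 22 mm high (along its z), lying flat on the bench; both faces alike. Fully home it rests on the spindle's shoulder with the balls sprung out just above it.
- can_c (a point): Centre of the screening can, a square aluminium cup 48 x 48 x 70 mm with 4 mm walls, one end open. It lies on its side: its long axis is its x, the closed end at -x, the open end at +x. At the start the closed end faces roughly to the robot's left (+y), within about 45 degrees.
- can_closed (a point): Centre of the outer face of the can's closed end, 35 mm from the can's centre; same axes.
- ball_a (a joint): Detent ball on the spindle's +y side: 0 when sprung fully out, grows (m) as it is pushed in, to 0.004.
- core1_c (a point): Centre of a black ferrite ring core, 63 mm outside, 38 mm bore, 11 mm high (along its z), lying flat on the bench; both faces alike. Two to four such cores are present (None when absent).
- core2_c (a point): Centre of a black ferrite ring core, 63 mm outside, 38 mm bore, 11 mm high (along its z), lying flat on the bench; both faces alike. Two to four such cores are present (None when absent).
- core3_c (a point): Centre of a black ferrite ring core, 63 mm outside, 38 mm bore, 11 mm high (along its z), lying flat on the bench; both faces alike. Two to four such cores are present (None when absent).
- core4_c (a point): Centre of a black ferrite ring core, 63 mm outside, 38 mm bore, 11 mm high (along its z), lying flat on the bench; both faces alike. Two to four such cores are present (None when absent).
- meter: Bystander, to be left where it is: orange multimeter 150 x 75 x 35 mm, length along x; origin under its middle.
- jar_a: Bystander, to be left where it is: closed clear jar 60 mm in diameter, 85 mm high; origin under its middle.
- jar_b: Bystander, to be left where it is: closed clear jar 60 mm in diameter, 85 mm high; origin under its middle.
- driver: Bystander, to be left where it is: screwdriver 170 mm long, along its x.
- jar_lid: Bystander, to be left where it is: blue solid jar lid, 60 mm in diameter, 12 mm high; origin under its middle.
- relay: Bystander, to be left where it is: blue box relay 45 x 30 x 30 mm; origin under its middle.
There are look-alikes about, which are no part of the job. What is shaped like the part that bears sleeve_c but red is not meant.

How it is judged:
On the way, in this order (a step that is already met when the one before it is completed fails the run):
1. the dust sleeve is off the spindle and in the tray (x of sleeve_c in the frame of tray_in between -0.06 and 0.06 m and y of sleeve_c in the frame of tray_in between -0.085 and 0.085 m and z of sleeve_c in the frame of tray_in between 0.01 and 0.05 m), for 0.2 s.
2. every core present is on the spindle (horizontal distance between each of core1_c, core2_c, core3_c, core4_c and spindle_foot below 0.012 m and z of core1_c in the frame of spindle_foot between 0 and 0.046 m and z of core2_c in the frame of spindle_foot between 0 and 0.046 m and z of core3_c in the frame of spindle_foot between 0 and 0.046 m and z of core4_c in the frame of spindle_foot between 0 and 0.046 m), for 0.2 s.
3. the collar is on the spindle, past the balls and down on the shoulder (horizontal distance between collar_c and spindle_foot below 0.004 m and z of collar_c in the frame of spindle_foot between 0.052 and 0.06 m and angle between the z axis of collar_c and the z axis of spindle_foot, either way round below 0.12 rad), for 0.2 s.
At the end, for the whole second after the job is handed in: Sleeve in the tray; every core present round the spindle (within 12 mm of its axis, below the shoulder); collar on the shoulder under the balls (centre 52 to 60 mm above the base, 4 mm of the axis, 0.12 rad); can seated in the nest closed end up (6 mm, centre 30 to 39 mm up); all at rest (all of step 1 and all of step 2 and all of step 3 and horizontal distance between can_c and nest below 0.006 m and z of can_c in the frame of nest between 0.03 and 0.039 m and z of can_closed in the frame of nest above 0.064 m and linear speed of each of core1, core2, core3, core4, collar, can, sleeve below 0.03 m/s); the robot touches nothing.
It fails at once if a bystander is pushed more than 30 mm away (distance of any of meter, jar_a, jar_b, driver, jar_lid, relay from where it was at the start of the episode above 0.03 m).
Of core1, core2, core3, core4 only 2 to 4 are there at a start; the rules pass over those that are not, and their reading is None.
At some moment in a run one of core1, core2, core3, core4, collar, can may be knocked a few centimetres aside while the robot is not near it.
Once in a run the grip may slacken for a moment while it holds something.
It also fails if it takes over 210 s, if anything falls off the work surface, if the arm or the gripper's body presses on something with over 40 N, if the wrist force passes 120 N, or if a joint passes its speed limit or range.

ROBOT

A 7-joint arm with a two-finger parallel gripper is mounted at the origin on the work surface. World frame = base frame: x ahead of the robot, y to its left, z up, the work surface at z = 0. Lengths are in m, angles in rad, forces in N, time in s.
With the tool pointing down it reaches from about 0.4 to 0.9 m from the base axis. Payload 5.6 kg.
Tool frame: the origin (TCP) lies at the very end of the fingers, on their centre line; the grasp point (between the pads) lies ctrl.tcp_to_grasp behind it (ctrl.tcp_to_grasp is the distance from the TCP to the grasp point, in m); x points along the fingers, y is the direction in which the jaws open and shut, and the axes are right-handed (so a half turn about x gives the same grasp; the last joint's range is limited). The gripper opens to 92 mm and grips with 3 to 60 N. Pads are 20 mm wide; open, the fingers measure 128 mm over their backs; the gripper's body (75 mm by 189 mm) begins 69 mm behind the grasp point.
Start: joints at [-1.298, 0.468, -0.012, 1.603, 0.006, 1.071, -0.056], TCP at [0.202, 0.618, 0.183] pointing down, gripper open.
Joint ranges: [-2.53, 2.53], [-0.31, 2.02], [-1.57, 1.55], [0.28, 2.44], [-1.29, 4.43], [0.15, 1.84], [-2.92, 2.92]. Speed limits (rad/s): [2.57, 2.57, 3.14, 3.14, 3.14, 3.14, 3.14].

INTERFACE

Orientations are given as [roll, pitch, yaw] about the fixed x, y, z axes, in that order (R = Rz(yaw) Ry(pitch) Rx(roll)).
In Python, from rig import ctrl, camera, camera_params gives the robot as it stands.
- The arm moves only by the tool servo_tool, never from a script. Its argument "moves" is a list of rows, each a list of 3 entries, a list of its own where there are three numbers: the closure, from -1 (fully open) to 1 (shut), so that 0 is half open, then the shift along the tool's x, y, z in mm, then the turn, a rotation vector about the tool's x, y, z in degrees. A call has 1 to 20 rows; each row shifts and turns the commanded pose from where the row before left it, along the tool's axes as they then stand; what a row does not reach is not made up. A row lasts 1/12 s, in which the tool goes at most 41.7 mm and 7.16 degrees, less where a joint would pass 70% of its speed; a pose out of reach is approached as far as the arm can. A call is refused whole if a number of a shift passes 41.7 or a number of a turn 7.16, either way. A call with a gripper value outside its range is refused whole. The fingers move at their own pace and stop on an object; "force" is the grip in N (left out, the last holds). Time passes only in rows, so rows that do not move let the fingers close. It gives the time, the measured TCP pose, the force and the opening at its end, in the units of the state.
- ctrl.get_state(): the state, without advancing time (a new reading comes with each control period).
- camera(name): name is "scene" or "top"; returns the picture (420x560x3 uint8, red, green, blue); there is no depth.
- camera_params(name): a dict with "intrinsics" (3x3 intrinsics, pixels), "R" (3x3) and "t" (3): a world point X has camera coordinates R X + t. Camera axes: x right, y down, z forward; pixel columns grow to the right and rows downward; lengths in m; the calibration is good to about 2 mm. A picture is of the moment at which its call begins. camera_params takes no time and is no camera call.
- ctrl.close_job(): hands the job in, once; it reports no verdict.
The state is a dict: "t": time; "qpos": joint angles; "qvel": joint speeds; "tau": joint torques, N m; "ee_pos": TCP position; "ee_rot": TCP orientation; "ft_force": force on the tool from outside, world axes, zero at the start; "moment": the same for the moment, N m; "gripper_width": opening from 0.0 (shut) to 1.0 (fully open).
Only numpy, scipy, OpenCV 4.12 (cv2) and the standard library are available. Lean on these libraries where they do the work, as an engineer would, in place of code of your own. Each camera call takes 0.05 s, during which the arm holds its last target. There are 200 camera calls.

## Working session

There is one attempt and no reset: what is moved stays moved. The work goes in short steps, Python scripts to look and compute and a tool call to move; the robot and the scene stay as the last step left them, time stands still between calls to the robot, and variables do not carry over. Pictures are saved under pics/ and viewed, about 12 in all and at most 16, crops included, and the job is handed in when it is done.

Besides the shell and the picture viewer there is one more tool, called as a command line: name --argument value ..., lists and objects as JSON in quotes. servo_tool: Moves the arm, as the interface text tells. Its arguments: {"type":"object","properties":{"moves":{"type":"array"},"force":{"type":"number"}},"required":["moves"]}

```bash
ls; mkdir -p pics
python3 - <<'E'
from rig import ctrl,camera,camera_params
import cv2,numpy as np
s=ctrl.get_state();print({k:np.round(v,3).tolist() for k,v in s.items()}, ctrl.tcp_to_grasp)
for n in ("scene","top"):
    p=camera_params(n);print(n,p)
    im=camera(n);cv2.imwrite(f"pics/{n}0.png",cv2.resize(im[:,:,::-1],(800,600),interpolation=cv2.INTER_CUBIC))
E
```

```text
pics
{'t': 0.0, 'qpos': [-1.298, 0.468, -0.012, 1.604, 0.006, 1.071, -0.056], 'qvel': [0.001, -0.001, 0.001, 0.0, -0.002, -0.001, -0.002], 'tau': [0.0, -52.056, -0.013, -24.376, -0.057, 0.017, 0.0], 'ee_pos': [0.202, 0.617, 0.182], 'ee_rot': [-1.488, 1.569, -1.804], 'ft_force': [0.393, -0.35, -0.45], 'moment': [-0.037, -0.035, 0.022], 'gripper_width': 0.998} 0.0187
scene {'intrinsics': array([[513.93589519,   0.        , 282.89065003],
       [  0.        , 513.93589519, 207.58251326],
       [  0.        ,   0.        ,   1.        ]]), 'R': array([[ 0.20525488,  0.97853757,  0.01829342],
       [ 0.7674678 , -0.14932631, -0.62345395],
       [-0.60734143,  0.14200658, -0.78164604]]), 't': array([-0.10302143, -0.37696851,  1.74328194])}
top {'intrinsics': array([[448.34569122,   0.        , 276.71034048],
       [  0.        , 448.34569122, 205.33067044],
       [  0.        ,   0.        ,   1.        ]]), 'R': array([[ 0.0013021 , -0.99981878, -0.01899256],
       [-0.99007322,  0.0013804 , -0.14054576],
       [ 0.14054651,  0.01898703, -0.989892  ]]), 't': array([2.55679892e-04, 5.75611676e-01, 1.20083882e+00])}
```

View pics/top0.png

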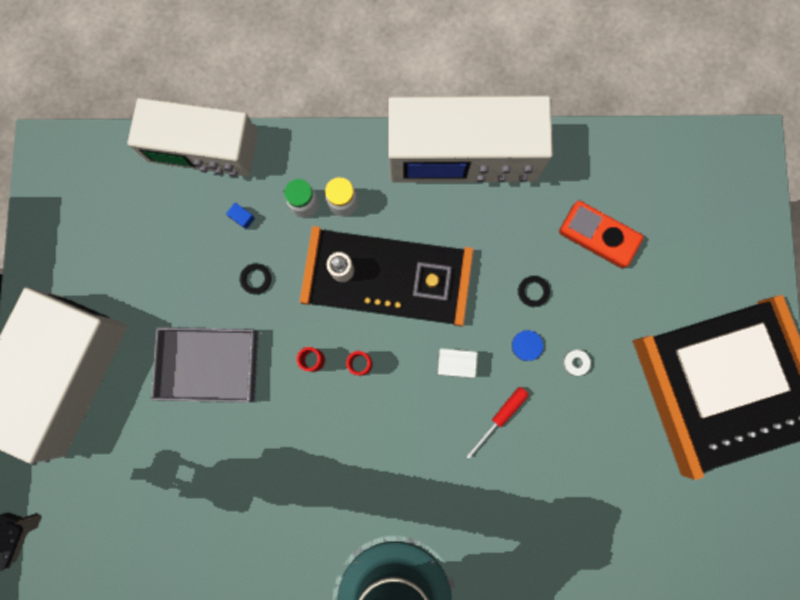

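View pics/scene0.png

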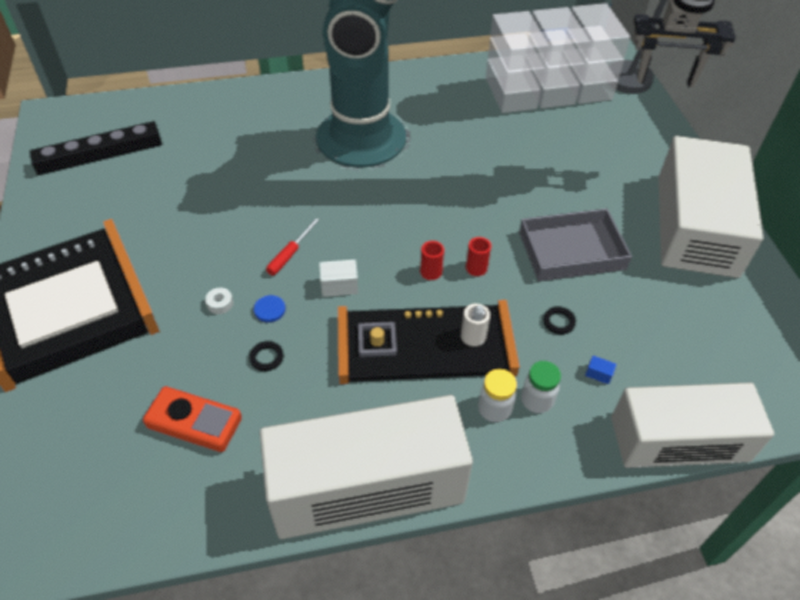

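The top view shows two cores, at about (255,278) and (534,291). The spindle and sleeve are at (340,265), the nest at (432,281), the tray at (205,365), the can at (458,362) and the collar at (577,362). There are red decoys at (310,359) and (359,363). Next I'll enlarge these for measuring.

```bash
cat > h.py <<'E'
import numpy as np,cv2
from rig import ctrl,camera,camera_params
def ray(n,u,v):
    p=camera_params(n);d=p["R"].T@np.linalg.inv(p["intrinsics"])@[u,v,1];return -p["R"].T@p["t"],d
def at(n,u,v,z):
    c,d=ray(n,u,v);return (c+d*(z-c[2])/d[2])[:2]
def proj(n,X):
    p=camera_params(n);x=p["intrinsics"]@(p["R"]@np.asarray(X,float)+p["t"]);return x[:2]/x[2]
def crop(im,x0,y0,x1,y1,k):
    return cv2.resize(im[y0:y1,x0:x1,::-1],None,fx=k,fy=k,interpolation=cv2.INTER_CUBIC)
E
python3 - <<'E'
from h import *
im=camera("top"); np.save("top0.npy",im)
a=crop(im,205,155,340,235,5.9); b=crop(im,300,180,435,290,5)
a=cv2.resize(im[155:232,205:338,::-1],(798,462),interpolation=cv2.INTER_CUBIC)
b=cv2.resize(im[185:275,300:420,::-1],(800,600),interpolation=cv2.INTER_CUBIC)
cv2.imwrite("pics/a.png",a);cv2.imwrite("pics/b.png",b)
# dark blobs of cores
for n,(x0,y0,x1,y1) in {"L":(160,178,200,212),"R":(355,185,395,220)}.items():
    g=im[y0:y1,x0:x1].max(2); m=(g<50).astype(np.uint8); c,_=cv2.findContours(m,cv2.RETR_EXTERNAL,cv2.CHAIN_APPROX_NONE)
    c=max(c,key=cv2.contourArea); e=cv2.fitEllipse(c); u,v=e[0][0]+x0,e[0][1]+y0
    print(n,(u,v),e[1],at("top",u,v,0.006))
x0,y0=(110,225); 
for n,q in {"tray":[(157,329),(256,329),(253,401),(153,400)]}.items():
    P=[at("top",u*.7,v*.7,.04) for u,v in q];print(n,np.round(P,3),np.mean(P,0))
E
```

```text
L (178.90246391296387, 194.67286682128906) (19.780248641967773, 20.441076278686523) [0.61180592 0.28158477]
R (373.68569564819336, 203.35288619995117) (19.95470428466797, 21.041120529174805) [ 0.58581633 -0.27427929]
tray [[0.507 0.462]
 [0.506 0.269]
 [0.369 0.271]
 [0.371 0.462]] [0.43824948 0.36612202]
```

View pics/a.png

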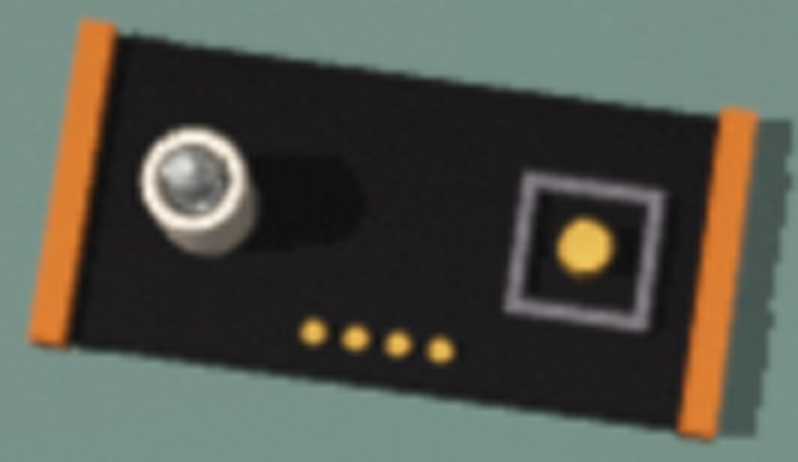

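View pics/b.png

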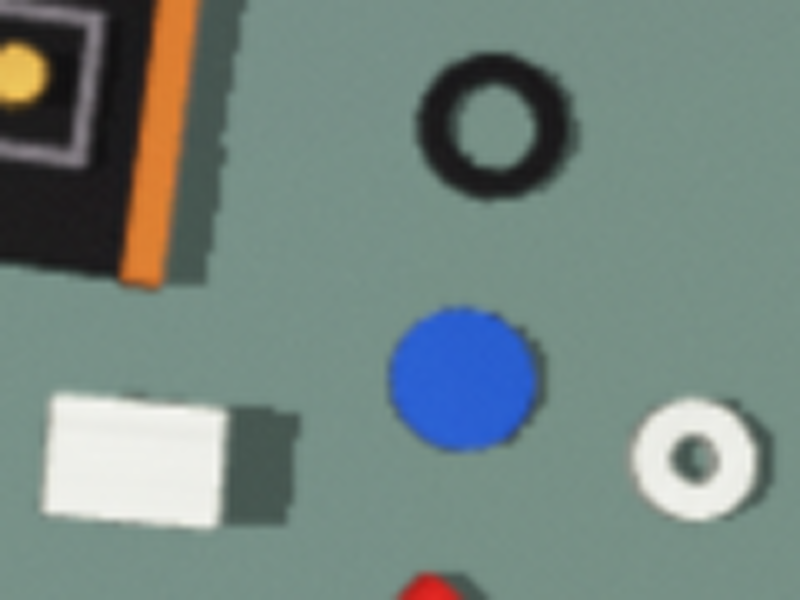

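Run:
```python
from h import *
A=lambda u,v,z:at("top",(u+.5)/6-.5+205,(v+.5)/6-.5+155,z)
B=lambda u,v,z:at("top",(u+.5)/6.667-.5+300,(v+.5)/6.667-.5+185,z)
r=lambda x:np.round(x,4)
print("sleeve",r(A(195,178,.09)),"tip",r(A(190,170,.111)))
N=np.array([A(*p,.032) for p in[(525,172),(664,190),(648,330),(505,313)]]);print("nest",r(N),r(N.mean(0)),"coil",r(A(585,247,.048)))
print("nest len",np.linalg.norm(N-np.roll(N,-1,0),axis=1))
C=np.array([A(*p,.03) for p in[(82,20),(756,110),(715,437),(30,343)]]);print("base",r(C),r(C.mean(0)),np.linalg.norm(C-np.roll(C,-1,0),axis=1))
d=C[0]-C[1]+C[3]-C[2];d/=np.linalg.norm(d);print("y dir",d,"yaw",np.degrees(np.arctan2(-d[0],d[1])));print("spindle from base",r(C.mean(0)+d*.09), "nest",r(C.mean(0)-d*.09))
print("collar",r(B(695,459,.022)))
K=np.array([B(*p,.048) for p in[(50,395),(228,408),(219,527),(42,513)]]);print("can",r(K),r(K.mean(0)),np.linalg.norm(K-np.roll(K,-1,0),axis=1))
d=K[0]-K[1]+K[3]-K[2];print("can ang of +x axis",np.degrees(np.arctan2(-d[1],-d[0])))
# scene-view checks
for n,u,v,z in[("sleeve",475,313,.09),("collar",219,297,.022),("coreL",558,320,.011),("coreR",266,356,.011),("coil",377,330,.048)]: print(n,r(at("scene",u*.7,v*.7,z)))
im=camera("scene");p=lambda X:proj("scene",X)
```

```text
sleeve [0.6258 0.1056] tip [0.6254 0.1055]
nest [[ 0.6394 -0.0427]
 [ 0.6307 -0.1075]
 [ 0.5648 -0.0994]
 [ 0.5728 -0.0332]] [ 0.6019 -0.0707] coil [ 0.6012 -0.0699]
nest len [0.06540695 0.06640789 0.06671473 0.06724446]
base [[ 0.7135  0.1668]
 [ 0.6691 -0.1511]
 [ 0.5152 -0.1299]
 [ 0.5593  0.1881]] [0.6143 0.0185] [0.3210756  0.1553595  0.3210151  0.15569627]
y dir [0.13779909 0.9904602 ] yaw -7.920508993264555
spindle from base [0.6267 0.1076] nest [ 0.6019 -0.0707]
collar [ 0.444  -0.3497]
can [[ 0.4689 -0.0825]
 [ 0.4636 -0.1548]
 [ 0.4156 -0.1504]
 [ 0.4212 -0.0789]] [ 0.4423 -0.1166] [0.07245273 0.04819995 0.07167986 0.04784346]
can ang of +x axis -94.29932883991438
sleeve [0.6224 0.1022]
collar [ 0.442  -0.3506]
coreL [0.6124 0.2769]
coreR [ 0.5877 -0.2756]
coil [ 0.5956 -0.0709]
```

```bash
cat >> h.py <<'E'
from scipy.spatial.transform import Rotation as Ro
def rot(e): return Ro.from_euler("xyz",e)
def down(yaw=0): # tool x down, y = world Y turned by yaw (deg), z = world X
    return Ro.from_euler("z",yaw,degrees=True)*Ro.from_matrix(np.array([[0,0,1],[0,1,0],[-1,0,0]]).astype(float))
def togo(pos,R):
    s=ctrl.get_state();M=rot(s["ee_rot"])
    print("t",round(s["t"],1),"shift(now axes)",np.round(M.inv().apply(np.array(pos)-s["ee_pos"])*1e3,1),"(goal axes)",np.round(R.inv().apply(np.array(pos)-s["ee_pos"])*1e3,1),"turn",np.round(np.degrees((M.inv()*R).as_rotvec()),1))
E
python3 - <<'E'
from h import *
s=ctrl.get_state();print(np.round(rot(s["ee_rot"]).as_matrix(),3))
for y in(0,180): togo([.4,.35,.25],down(y)); togo([.626,.106,.2],down(y))
print(at("top",298*.7,190*.7,.085),at("top",340*.7,188*.7,.085))
E
```

```text
[[-0.     0.311  0.951]
 [-0.001  0.951 -0.311]
 [-1.    -0.001  0.   ]]
t 0.2 shift(now axes) [ -67.4 -192.7  271.5] (goal axes) [ -67.6 -267.5  198.2] turn [-18.1  -0.    0.1]
t 0.2 shift(now axes) [ -17.2 -354.4  562.1] (goal axes) [ -17.6 -511.5  424.2] turn [-18.1  -0.    0.1]
t 0.2 shift(now axes) [ -67.4 -192.7  271.5] (goal axes) [ -67.6  267.5 -198.2] turn [1.619e+02 1.000e-01 0.000e+00]
t 0.2 shift(now axes) [ -17.2 -354.4  562.1] (goal axes) [ -17.6  511.5 -424.2] turn [1.619e+02 1.000e-01 0.000e+00]
[0.76974187 0.18629247] [0.77333322 0.10564101]
```

servo_tool --moves '[[-1,[-20,-40,0],[0,0,0]],[-1,[-20,-40,0],[-6,0,0]],[-1,[-20,-40,0],[-6,0,0]],[-1,[0,-40,0],[-6,0,0]],[-1,[0,-40,0],[0,0,0]],[-1,[0,-40,20],[0,0,0]],[-1,[0,-40,40],[0,0,0]],[-1,[0,-40,40],[0,0,0]],[-1,[0,-40,40],[0,0,0]],[-1,[0,-40,40],[0,0,0]],[-1,[0,-40,40],[0,0,0]],[-1,[0,-30,40],[0,0,0]],[-1,[0,0,40],[0,0,0]],[-1,[0,0,40],[0,0,0]],[-1,[0,0,40],[0,0,0]],[-1,[0,0,20],[0,0,0]],[-1,[0,0,0],[0,0,0]],[-1,[0,0,0],[0,0,0]]]' --force 25

```text
t: 1.7
ee_pos: [0.5057, 0.2201, 0.2381]
ee_rot: [-2.356, 1.569, -2.359]
ft_force: [-1.4, 0.1, -0.0]
gripper_width: 0.999
```

```bash
python3 -c "
from h import *
togo([.6257,.1062,.045],down(0));print(ctrl.get_state()['ee_pos'])"
```

```text
t 1.7 shift(now axes) [ 193.1 -113.3  120.6] (goal axes) [ 193.1 -113.9  120. ] turn [-0.2 -0.1  0.1]
[0.50565448 0.22009817 0.23808393]
```

servo_tool --moves '[[-1,[10,-20,20],[0,0,0]],[-1,[10,-20,20],[0,0,0]],[-1,[10,-20,20],[0,0,0]],[-1,[10,-20,20],[0,0,0]],[-1,[10,-20,20],[0,0,0]],[-1,[10,-13.9,20],[0,0,0]],[-1,[0,0,0],[0,0,0]],[-1,[0,0,0],[0,0,0]],[-1,[0,0,0],[0,0,0]],[-1,[0,0,0],[0,0,0]]]'

```text
t: 2.53
ee_pos: [0.6243, 0.1085, 0.1796]
ee_rot: [1.473, 1.569, 1.473]
ft_force: [0.0, 0.1, 0.5]
gripper_width: 1.001
```

```bash
python3 -c "
from h import *
togo([.6257,.1062,.045],down(0));print(ctrl.get_state()['ee_pos'])"
```

```text
t 2.5 shift(now axes) [134.6  -2.5   1.4] (goal axes) [134.6  -2.3   1.4] turn [ 0.   0.  -0.1]
[0.62432699 0.10852202 0.1796099 ]
```

servo_tool --moves '[[-1,[25,-2.3,1.4],[0,0,0]],[-1,[25,0,0],[0,0,0]],[-1,[25,0,0],[0,0,0]],[-1,[25,0,0],[0,0,0]],[-1,[20,0,0],[0,0,0]],[-1,[14,0,0],[0,0,0]],[-1,[0,0,0],[0,0,0]],[0.6,[0,0,0],[0,0,0]],[0.6,[0,0,0],[0,0,0]],[0.6,[0,0,0],[0,0,0]],[0.6,[0,0,0],[0,0,0]],[0.6,[0,0,0],[0,0,0]],[0.6,[0,0,0],[0,0,0]],[0.6,[0,0,0],[0,0,0]],[0.6,[0,0,0],[0,0,0]],[0.6,[0,0,0],[0,0,0]],[0.6,[0,0,0],[0,0,0]]]' --force 25

```text
t: 3.95
ee_pos: [0.627, 0.1042, 0.0452]
ee_rot: [0.257, 1.57, 0.255]
ft_force: [-0.0, 0.1, 2.4]
gripper_width: 0.495
```

servo_tool --moves '[[0.6,[-15,0,0],[0,0,0]],[0.6,[-25,0,0],[0,0,0]],[0.6,[-25,0,0],[0,0,0]],[0.6,[-25,0,0],[0,0,0]],[0.6,[-25,0,0],[0,0,0]],[0.6,[-15,10,-8],[0,0,0]],[0.6,[0,22,-17],[0,0,0]],[0.6,[0,22,-17],[0,0,0]],[0.6,[0,22,-17],[0,0,0]],[0.6,[0,22,-17],[0,0,0]],[0.6,[0,22,-17],[0,0,0]],[0.6,[0,22,-17],[0,0,0]],[0.6,[0,22,-17],[0,0,0]],[0.6,[0,22,-17],[0,0,0]],[0.6,[0,22,-17],[0,0,0]],[0.6,[0,22,-17],[0,0,0]],[0.6,[0,16,-11],[0,0,0]],[0.6,[0,0,0],[0,0,0]],[0.6,[0,0,0],[0,0,0]],[0.6,[0,0,0],[0,0,0]]]'

```text
t: 5.62
ee_pos: [0.4388, 0.3494, 0.1747]
ee_rot: [-1.308, 1.57, -1.311]
ft_force: [0.1, -0.3, -1.0]
gripper_width: 0.493
```

```bash
python3 -c "
from h import *
togo([.438,.352,.031],down(0));print(ctrl.get_state()['ee_pos'])
cv2.imwrite('pics/c.png',crop(camera('top'),90,130,270,300,3.4))"
```

```text
t 5.6 shift(now axes) [143.7   2.7  -0.8] (goal axes) [143.7   2.6  -0.8] turn [-0.2  0.   0.1]
[0.43876508 0.34944255 0.17473967]
```

View pics/c.png

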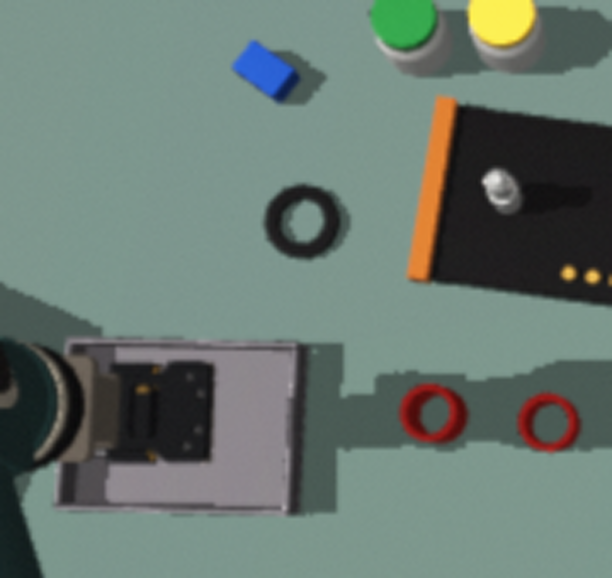

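The spindle is bare, with its tip near crop (494,180). The gripper and sleeve are above the tray, so I'll lower and release.

servo_tool --moves '[[0.6,[25,2,0],[0,0,0]],[0.6,[25,0,0],[0,0,0]],[0.6,[25,0,0],[0,0,0]],[0.6,[25,0,0],[0,0,0]],[0.6,[20,0,0],[0,0,0]],[0.6,[12,0,0],[0,0,0]],[0.6,[8,0,0],[0,0,0]],[0.6,[3,0,0],[0,0,0]],[0.6,[0,0,0],[0,0,0]],[-0.3,[0,0,0],[0,0,0]],[-0.3,[0,0,0],[0,0,0]],[-0.3,[0,0,0],[0,0,0]],[-0.3,[0,0,0],[0,0,0]],[-0.3,[-15,0,0],[0,0,0]],[-0.3,[-25,0,0],[0,0,0]],[-0.3,[-25,0,0],[0,0,0]],[-0.3,[-25,0,0],[0,0,0]],[-0.3,[-20,0,0],[0,0,0]],[-0.3,[0,0,0],[0,0,0]]]'

```text
t: 7.25
ee_pos: [0.4405, 0.3545, 0.1466]
ee_rot: [0.805, 1.562, 0.803]
ft_force: [0.7, 0.2, -0.4]
gripper_width: 0.652
```

Run:
```python
from h import *
togo([.612,.281,.1],down(0));print(ctrl.get_state()['ee_pos'])
a,b=camera('top'),camera('scene')
u=proj('top',[.6257,.1062,.09]).astype(int)-25; v=proj('scene',[.6257,.1062,.09]).astype(int)-25; w=proj('top',[.612,.281,.01]).astype(int)-25
print(u,v,w)
cv2.imwrite('pics/d.png',np.hstack([crop(a,u[0],u[1],u[0]+50,u[1]+50,8),crop(b,v[0],v[1],v[0]+50,v[1]+50,8)]))
for X in [(.6257,.1062,.111),(.6257,.1062,.02)]: print((proj('top',X)-u+.5)*8-.5,(proj('scene',X)-v+.5)*8-.5+[400,0])
```

```text
t 7.2 shift(now axes) [ 47.2 -73.5 171.3] (goal axes) [ 46.6 -73.5 171.5] turn [-0.1  0.3 -0.3]
[0.44054264 0.35451916 0.14661722]
[211 159] [309 194] [153 169]
[203.53100244 193.94067523] [612.77435642 170.01389327]
[231.48845787 242.80497462] [585.92559019 338.16863493]
```

View pics/d.png

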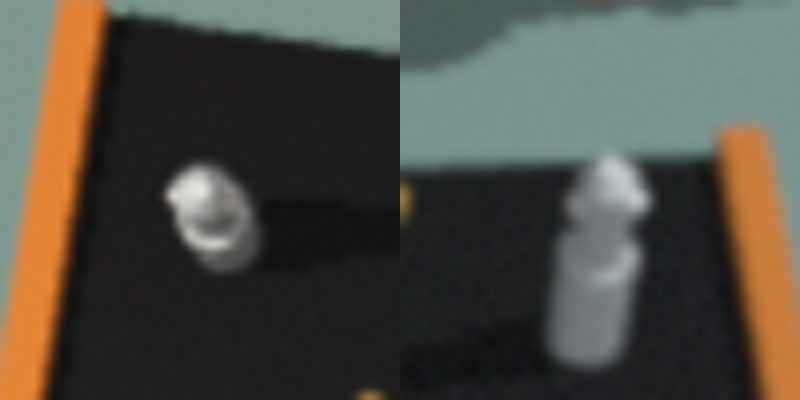

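servo_tool --moves '[[-1,[0,-8,20],[0,0,0]],[-1,[0,-8,20],[0,0,0]],[-1,[0,-8,20],[0,0,0]],[-1,[0,-8,20],[0,0,0]],[-1,[0,-8,20],[0,0,0]],[-1,[5,-8,20],[0,0,0]],[-1,[10,-8,20],[0,0,0]],[-1,[10,-8,20],[0,0,0]],[-1,[10,-9,11],[0,0,0]],[-1,[10,0,0],[0,0,0]],[-1,[0,0,0],[0,0,0]],[-1,[0,0,0],[0,0,0]],[-1,[0,0,0],[0,0,0]]]'

```text
t: 8.43
ee_pos: [0.6078, 0.2806, 0.097]
ee_rot: [2.357, 1.57, 2.357]
ft_force: [0.5, 1.0, 0.1]
gripper_width: 0.998
```

```bash
python3 -c "
from h import *
togo([.612,.280,.005],down(0));print(ctrl.get_state()['ee_pos'])"
```

```text
t 8.4 shift(now axes) [92.  -0.7  4.2] (goal axes) [92.  -0.6  4.2] turn [ 0. -0. -0.]
[0.60784171 0.28062796 0.09699396]
```

servo_tool --moves '[[-1,[25,-0.5,4.2],[0,0,0]],[-1,[25,0,0],[0,0,0]],[-1,[20,0,0],[0,0,0]],[-1,[12,0,0],[0,0,0]],[-1,[7,0,0],[0,0,0]],[-1,[3,0,0],[0,0,0]],[-1,[0,0,0],[0,0,0]],[0.3,[0,0,0],[0,0,0]],[0.3,[0,0,0],[0,0,0]],[0.3,[0,0,0],[0,0,0]],[0.3,[0,0,0],[0,0,0]],[0.3,[0,0,0],[0,0,0]],[0.3,[0,0,0],[0,0,0]]]' --force 25

```text
t: 9.52
ee_pos: [0.6134, 0.2788, 0.0052]
ee_rot: [0.607, 1.57, 0.606]
ft_force: [-0.5, -0.2, -1.2]
gripper_width: 0.586
```

servo_tool --moves '[[0.3,[0,0,0],[0,0,0]],[0.3,[0,0,0],[0,0,0]],[0.3,[0,0,0],[0,0,0]]]'

```text
t: 9.77
ee_pos: [0.6132, 0.2787, 0.0049]
ee_rot: [-2.853, 1.571, -2.855]
ft_force: [-0.7, -0.3, -0.7]
gripper_width: 0.372
```

Run:
```python
from h import *
a,b=camera('top'),camera('scene')
v=proj('scene',[.612,.28,.02]).astype(int)-35
cv2.imwrite('pics/e.png',np.hstack([crop(a,90,130,230,240,3.6),crop(b,v[0],v[1],v[0]+50,v[1]+66,6)]))
```

```text
(no output)
```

View pics/e.png

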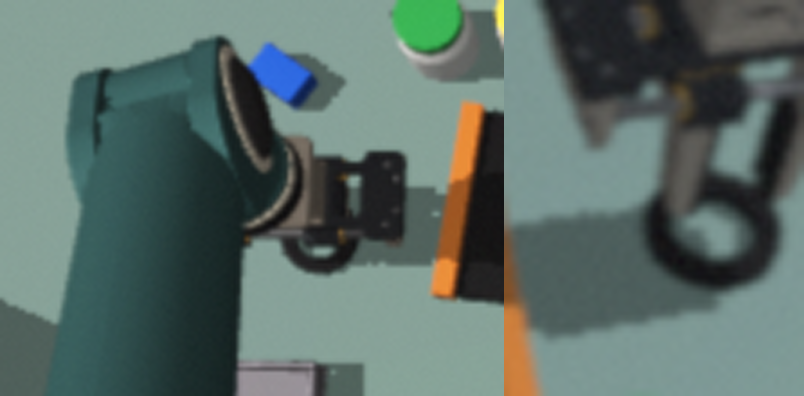

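Run:
```python
from h import *
a,b=camera('top'),camera('scene');e=ctrl.get_state()['ee_pos'];w=ctrl.get_state()['gripper_width']*.046;print(e,w)
out=[]
for n,im in(('top',a),('scene',b)):
    v=proj(n,[.612,.28,.02]).astype(int)-25
    c=crop(im,v[0],v[1],v[0]+50,v[1]+50,8).copy()
    P=lambda X:tuple(int(q) for q in (proj(n,X)-v+.5)*8-.5)
    for s in(-1,1): cv2.circle(c,P(e+np.array([0,s*w,0])),4,(0,0,255),1)
    for z,col in((0,(255,255,0)),(.011,(0,255,0))):
        pts=np.array([P([.6118+.0315*np.cos(t),.2815+.0315*np.sin(t),z]) for t in np.linspace(0,6.3,40)]);cv2.polylines(c,[pts],True,col,1)
    out.append(c)
cv2.imwrite('pics/f.png',np.hstack(out))
```

```text
[0.61325509 0.27875837 0.00486204] 0.016124444992747733
```

View pics/f.png

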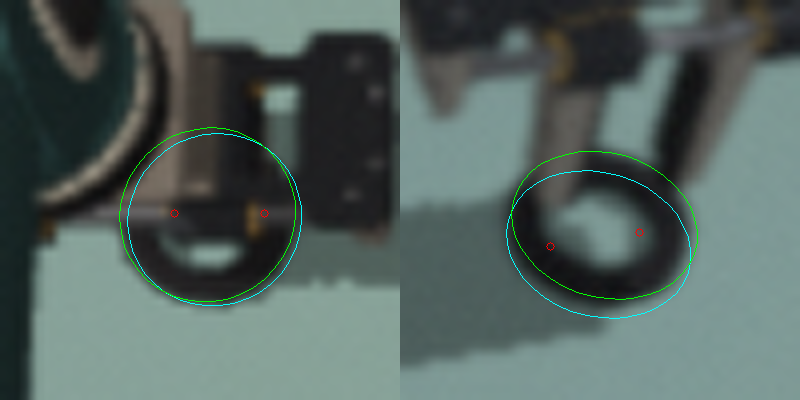

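servo_tool --moves '[[0.3,[1,0,0],[0,0,0]],[0.3,[1,0,0],[0,0,0]],[0.3,[1,0,0],[0,0,0]],[0.3,[1,0,0],[0,0,0]],[0.3,[0,0,0],[0,0,0]]]'

```text
t: 10.38
ee_pos: [0.613, 0.2786, 0.0005]
ee_rot: [-2.625, 1.57, -2.627]
ft_force: [0.6, 0.3, -0.6]
gripper_width: 0.349
```

servo_tool --moves '[[0.3,[1.5,0,0],[0,0,0]],[0.3,[1.5,0,0],[0,0,0]],[0.3,[1.5,0,0],[0,0,0]],[0.3,[1.5,0,0],[0,0,0]],[0.3,[0,0,0],[0,0,0]],[0.3,[0,0,0],[0,0,0]]]'

```text
t: 10.88
ee_pos: [0.6132, 0.2787, -0.0052]
ee_rot: [-2.579, 1.571, -2.581]
ft_force: [-0.3, 0.0, 0.0]
gripper_width: 0.347
```

servo_tool --moves '[[0.3,[1.5,0,0],[0,0,0]],[0.3,[1.5,0,0],[0,0,0]],[0.3,[0,0,0],[0,0,0]],[0.3,[0,0,0],[0,0,0]]]'

```text
t: 11.22
ee_pos: [0.6132, 0.2787, -0.0082]
ee_rot: [-2.544, 1.571, -2.546]
ft_force: [-0.9, -0.7, 0.8]
gripper_width: 0.352
```

Run:
```python
from h import *
a,b=camera('top'),camera('scene');e=ctrl.get_state()['ee_pos']
out=[]
for n,im in(('top',a),('scene',b)):
    v=proj(n,[.612,.28,.02]).astype(int)-[25,35]
    c=crop(im,v[0],v[1],v[0]+50,v[1]+60,8).copy()
    P=lambda X:tuple(int(q) for q in (proj(n,X)-v+.5)*8-.5)
    for s in(-1,1):
        for dz in (0,.02,.04): cv2.circle(c,P(e+np.array([0,s*.025,dz])),4,(0,0,255),1)
    out.append(c)
cv2.imwrite('pics/g.png',np.hstack(out))
```

```text
(no output)
```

View pics/g.png

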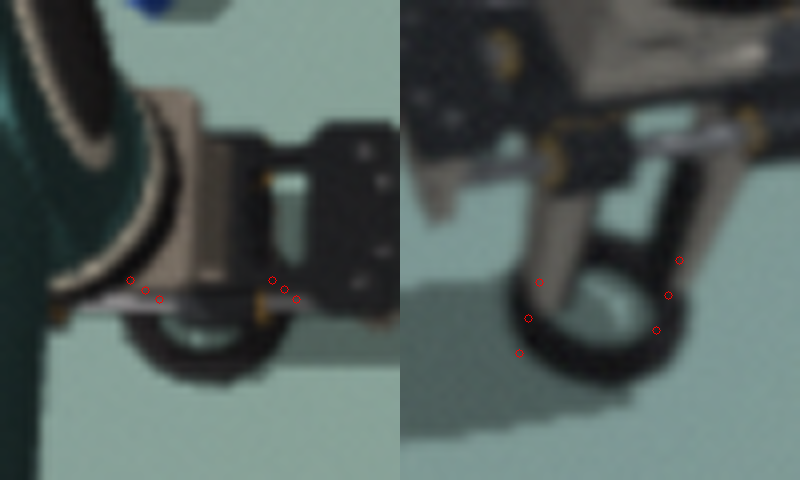

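servo_tool --moves '[[0.3,[1,0,0],[0,0,0]],[0.3,[1,0,0],[0,0,0]],[0.3,[1,0,0],[0,0,0]],[0.3,[1,0,0],[0,0,0]],[0.3,[0,0,0],[0,0,0]],[0.3,[0,0,0],[0,0,0]]]'

```text
t: 11.82
ee_pos: [0.6132, 0.2787, -0.0122]
ee_rot: [-2.474, 1.571, -2.476]
ft_force: [-0.1, 0.4, -0.5]
gripper_width: 0.35
```

servo_tool --moves '[[0.3,[1,0,0],[0,0,0]],[0.3,[1,0,0],[0,0,0]],[0.3,[0,0,0],[0,0,0]],[0.3,[0,0,0],[0,0,0]]]'

```text
t: 12.15
ee_pos: [0.6132, 0.2787, -0.0142]
ee_rot: [-2.685, 1.571, -2.687]
ft_force: [-0.1, -0.1, 0.2]
gripper_width: 0.35
```

servo_tool --moves '[[0.3,[1,0,0],[0,0,0]],[0.3,[1,0,0],[0,0,0]],[0.3,[0,0,0],[0,0,0]],[0.3,[0,0,0],[0,0,0]]]'

```text
t: 12.48
ee_pos: [0.6132, 0.2787, -0.0162]
ee_rot: [-2.755, 1.571, -2.757]
ft_force: [0.9, -1.0, -0.1]
gripper_width: 0.354
```

servo_tool --moves '[[0.3,[1,0,0],[0,0,0]],[0.3,[1,0,0],[0,0,0]],[0.3,[1,0,0],[0,0,0]],[0.3,[0,0,0],[0,0,0]],[0.3,[0,0,0],[0,0,0]]]'

```text
t: 12.9
ee_pos: [0.6132, 0.2787, -0.0192]
ee_rot: [-2.413, 1.571, -2.415]
ft_force: [0.9, -0.3, 0.2]
gripper_width: 0.345
```

servo_tool --moves '[[0.3,[1,0,0],[0,0,0]],[0.3,[1,0,0],[0,0,0]],[0.3,[0,0,0],[0,0,0]],[0.3,[0,0,0],[0,0,0]]]'

```text
t: 13.23
ee_pos: [0.6134, 0.2788, -0.0201]
ee_rot: [1.174, 1.57, 1.172]
ft_force: [-2.2, -0.1, 6.2]
gripper_width: 0.349
```

Run:
```python
from h import *
a,b=camera('top'),camera('scene');e=ctrl.get_state()['ee_pos']
out=[]
for n,im in(('top',a),('scene',b)):
    v=proj(n,[.612,.28,.02]).astype(int)-[25,30]
    c=crop(im,v[0],v[1],v[0]+50,v[1]+60,8).copy()
    P=lambda X:tuple(int(q) for q in (proj(n,X)-v+.5)*8-.5)
    for s in(-1,1):
        for dz in (.02,.031): cv2.circle(c,P(e+np.array([0,s*.025,dz])),4,(0,0,255),1)
    out.append(c)
cv2.imwrite('pics/i.png',np.hstack(out))
```

View pics/i.png

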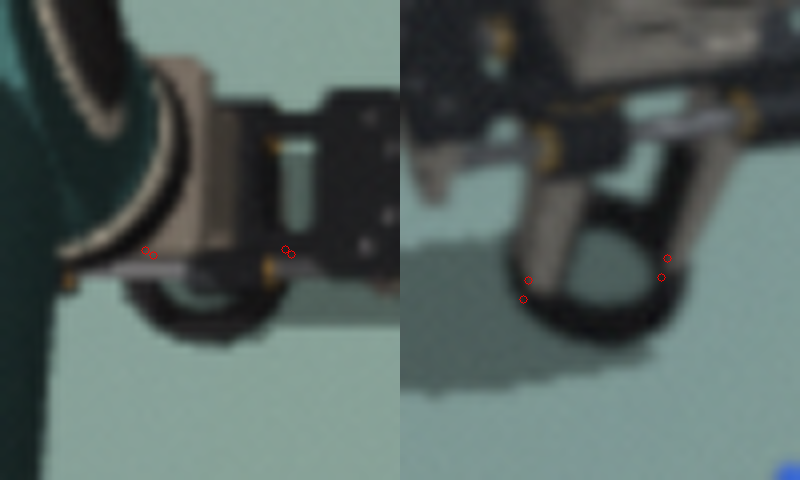

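The fingertips touch the ring's top (11 mm) while the reported z is -20 mm, so real tip z is about 31 mm above reported. I'll regrip lower.

servo_tool --moves '[[-1,[-6,0,0],[0,0,0]],[-1,[0,0,0],[0,0,0]],[-1,[0,0,0],[0,0,0]],[-1,[0,0,0],[0,0,0]],[-1,[0,0,0],[0,0,0]],[-1,[0,0,0],[0,0,0]],[-1,[0,0,0],[0,0,0]],[-1,[0,0,0],[0,0,0]],[-1,[0,0,0],[0,0,0]],[-1,[0,0,0],[0,0,0]],[-1,[4,0,0],[0,0,0]],[-1,[4,0,0],[0,0,0]],[-1,[3,0,0],[0,0,0]],[-1,[1.5,0,0],[0,0,0]],[-1,[0,0,0],[0,0,0]],[-1,[0,0,0],[0,0,0]]]'

```text
t: 14.67
ee_pos: [0.6132, 0.2786, -0.0279]
ee_rot: [-2.367, 1.57, -2.369]
ft_force: [-0.5, -0.2, 0.6]
gripper_width: 1.001
```

servo_tool --moves '[[0.3,[0,0,0],[0,0,0]],[0.3,[0,0,0],[0,0,0]],[0.3,[0,0,0],[0,0,0]],[0.3,[0,0,0],[0,0,0]],[0.3,[0,0,0],[0,0,0]],[0.3,[0,0,0],[0,0,0]],[0.3,[0,0,0],[0,0,0]],[0.3,[0,0,0],[0,0,0]],[0.3,[0,0,0],[0,0,0]],[0.3,[0,0,0],[0,0,0]]]' --force 25

```text
t: 15.5
ee_pos: [0.6133, 0.2789, -0.0275]
ee_rot: [0.915, 1.571, 0.914]
ft_force: [-0.2, 0.4, 0.8]
gripper_width: 0.685
```

servo_tool --moves '[[0.3,[-10,0,0],[0,0,0]],[0.3,[-25,0,0],[0,0,0]],[0.3,[-25,0,0],[0,0,0]],[0.3,[-25,0,0],[0,0,0]],[0.3,[-25,0,0],[0,0,0]],[0.3,[-20,-10,2],[0,0,0]],[0.3,[0,-22,2],[0,0,0]],[0.3,[0,-22,2],[0,0,0]],[0.3,[0,-22,2],[0,0,0]],[0.3,[0,-22,2],[0,0,0]],[0.3,[0,-22,2],[0,0,0]],[0.3,[0,-22,1],[0,0,0]],[0.3,[0,-20,0],[0,0,0]],[0.3,[0,-10,0],[0,0,0]],[0.3,[0,0,0],[0,0,0]],[0.3,[0,0,0],[0,0,0]],[0.3,[0,0,0],[0,0,0]]]'

```text
t: 16.92
ee_pos: [0.6258, 0.1088, 0.1025]
ee_rot: [1.636, 1.57, 1.636]
ft_force: [0.9, 0.1, -0.6]
gripper_width: 0.683
```

Run:
```python
from h import *
togo([.6262,.1065,.004],down(0))
a,b=camera('top'),camera('scene')
v=proj('scene',[.6262,.1065,.09]).astype(int)-[25,25]
cv2.imwrite('pics/j.png',np.hstack([crop(a,100,140,240,290,3),cv2.resize(crop(b,v[0],v[1],v[0]+50,v[1]+55,8),(376,450))[:450]]))
```

```text
t 16.9 shift(now axes) [98.5 -2.4  0.4] (goal axes) [98.5 -2.3  0.4] turn [ 0.  -0.  -0.1]
```

View pics/j.png

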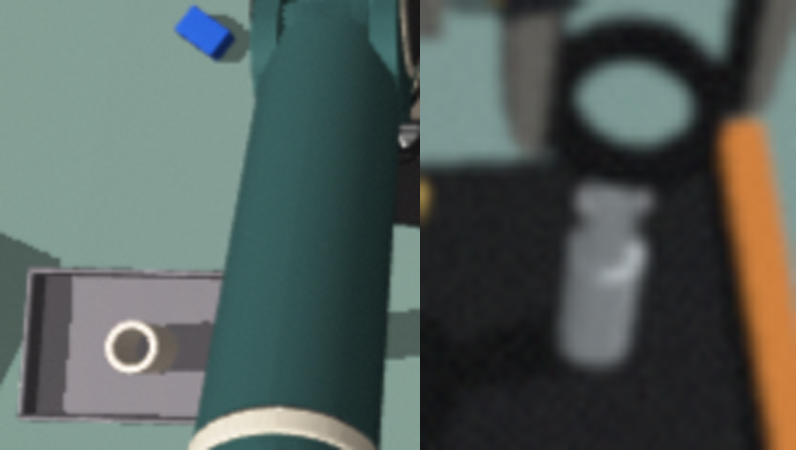

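The sleeve stands upright in the tray and the core is held directly over the spindle. Lowering now.

servo_tool --moves '[[0.3,[15,-2,0.4],[0,0,0]],[0.3,[20,0,0],[0,0,0]],[0.3,[20,0,0],[0,0,0]],[0.3,[20,0,0],[0,0,0]],[0.3,[15,0,0],[0,0,0]],[0.3,[8,0,0],[0,0,0]],[0.3,[0,0,0],[0,0,0]],[0.3,[0,0,0],[0,0,0]]]'

```text
t: 17.68
ee_pos: [0.6264, 0.1054, 0.0044]
ee_rot: [2.837, 1.571, 2.836]
ft_force: [-0.2, -0.9, -1.5]
gripper_width: 0.678
```

servo_tool --moves '[[-0.6,[0,0,0],[0,0,0]],[-0.6,[0,0,0],[0,0,0]],[-0.6,[0,0,0],[0,0,0]],[-0.6,[0,0,0],[0,0,0]],[-0.6,[-15,0,0],[0,0,0]],[-0.6,[-25,0,0],[0,0,0]],[-0.6,[-25,0,0],[0,0,0]],[-0.6,[-25,0,0],[0,0,0]],[-0.6,[-25,0,0],[0,0,0]],[-1,[-15,-20,0],[0,0,0]],[-1,[0,-25,-2],[0,0,0]],[-1,[0,-25,-2],[0,0,0]],[-1,[0,-25,-4],[0,0,0]],[-1,[0,-25,-4],[0,0,0]],[-1,[0,-25,-4],[0,0,0]],[-1,[0,-25,-4],[0,0,0]],[-1,[0,-25,-4],[0,0,0]],[-1,[0,-25,-4],[0,0,0]],[-1,[0,-25,-4],[0,0,0]],[-1,[0,-25,-4],[0,0,0]]]'

```text
t: 19.35
ee_pos: [0.5897, -0.1664, 0.135]
ee_rot: [0.118, 1.57, 0.116]
ft_force: [-0.6, 0.2, -0.9]
gripper_width: 1.003
```

servo_tool --moves '[[-1,[0,-25,0],[0,0,0]],[-1,[0,-25,0],[0,0,0]],[-1,[0,-25,0],[0,0,0]],[-1,[0,-20,0],[0,0,0]],[-1,[0,0,0],[0,0,0]],[-1,[0,0,0],[0,0,0]]]'

```text
t: 19.85
ee_pos: [0.5893, -0.2615, 0.1347]
ee_rot: [-0.653, 1.57, -0.658]
ft_force: [-0.0, 0.8, -0.4]
gripper_width: 1.0
```

Run:
```python
from h import *
togo([.5865,-.275,-.0275],down(0))
a,b=camera('top'),camera('scene')
v=proj('scene',[.6262,.1065,.06]).astype(int)-[30,30]
w=proj('scene',[.5865,-.275,.02]).astype(int)-[40,40]
cv2.imwrite('pics/k.png',np.hstack([crop(b,v[0],v[1],v[0]+60,v[1]+60,6.667),crop(b,w[0],w[1],w[0]+80,w[1]+80,5)]))
```

```text
t 19.9 shift(now axes) [162.2 -13.4  -2.8] (goal axes) [162.2 -13.5  -2.8] turn [-0.3  0.   0. ]
```

View pics/k.png

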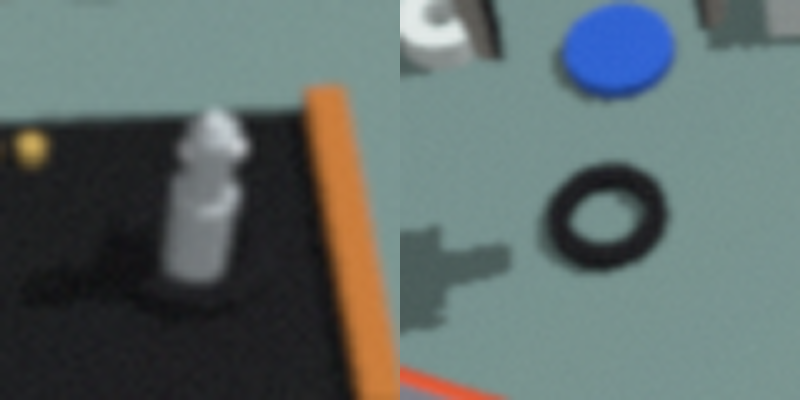

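servo_tool --moves '[[-1,[25,-6,-1.4],[0,0,0]],[-1,[25,-7,-1.4],[0,0,0]],[-1,[25,0,0],[0,0,0]],[-1,[25,0,0],[0,0,0]],[-1,[20,0,0],[0,0,0]],[-1,[15,0,0],[0,0,0]],[-1,[10,0,0],[0,0,0]],[-1,[6,0,0],[0,0,0]],[-1,[3,0,0],[0,0,0]],[-1,[0,0,0],[0,0,0]],[-1,[0,0,0],[0,0,0]]]'

```text
t: 20.87
ee_pos: [0.5876, -0.2735, -0.0187]
ee_rot: [-0.334, 1.569, -0.336]
ft_force: [-0.9, -0.4, 0.6]
gripper_width: 0.995
```

servo_tool --moves '[[-1,[2,0,0],[0,0,0]],[-1,[2,0,0],[0,0,0]],[-1,[2,0,0],[0,0,0]],[-1,[1.5,0,0],[0,0,0]],[-1,[0,0,0],[0,0,0]],[-1,[0,0,0],[0,0,0]]]'

```text
t: 21.37
ee_pos: [0.5868, -0.2732, -0.0272]
ee_rot: [2.469, 1.571, 2.467]
ft_force: [-0.1, -0.2, 0.3]
gripper_width: 0.995
```

servo_tool --moves '[[0.3,[0,0,0],[0,0,0]],[0.3,[0,0,0],[0,0,0]],[0.3,[0,0,0],[0,0,0]],[0.3,[0,0,0],[0,0,0]],[0.3,[0,0,0],[0,0,0]],[0.3,[0,0,0],[0,0,0]],[0.3,[0,0,0],[0,0,0]],[0.3,[0,0,0],[0,0,0]]]' --force 25

```text
t: 22.03
ee_pos: [0.5869, -0.2734, -0.0271]
ee_rot: [-1.075, 1.571, -1.076]
ft_force: [0.8, -0.4, -0.0]
gripper_width: 0.671
```

servo_tool --moves '[[0.3,[-10,0,0],[0,0,0]],[0.3,[-25,0,0],[0,0,0]],[0.3,[-25,0,0],[0,0,0]],[0.3,[-25,0,0],[0,0,0]],[0.3,[-25,0,0],[0,0,0]],[0.3,[-20,15,0],[0,0,0]],[0.3,[0,25,3],[0,0,0]],[0.3,[0,25,3],[0,0,0]],[0.3,[0,25,3],[0,0,0]],[0.3,[0,25,3],[0,0,0]],[0.3,[0,25,3],[0,0,0]],[0.3,[0,25,3],[0,0,0]],[0.3,[0,25,3],[0,0,0]],[0.3,[0,25,3],[0,0,0]],[0.3,[0,25,3],[0,0,0]],[0.3,[0,25,3],[0,0,0]],[0.3,[0,25,3],[0,0,0]],[0.3,[0,25,3],[0,0,0]],[0.3,[0,25,3],[0,0,0]],[0.3,[0,25,0],[0,0,0]]]'

```text
t: 23.7
ee_pos: [0.6267, 0.0931, 0.1036]
ee_rot: [0.374, 1.57, 0.372]
ft_force: [-0.1, 0.6, -0.7]
gripper_width: 0.67
```

servo_tool --moves '[[0.3,[0,15,0],[0,0,0]],[0.3,[0,0,0],[0,0,0]],[0.3,[0,0,0],[0,0,0]],[0.3,[0,0,0],[0,0,0]]]'

```text
t: 24.03
ee_pos: [0.6265, 0.1045, 0.1031]
ee_rot: [-1.547, 1.57, -1.551]
ft_force: [0.0, -0.2, -0.6]
gripper_width: 0.669
```

Run:
```python
from h import *
togo([.6265,.1055,.015],down(0))
```

```text
t 24.0 shift(now axes) [88.1  1.1 -0.1] (goal axes) [88.1  1.  -0. ] turn [-0.2  0.   0.1]
```

Run:
```python
from h import *
b=camera('scene')
v=proj('scene',[.6262,.1065,.09]).astype(int)-[25,25]
cv2.imwrite('pics/l.png',crop(b,v[0],v[1],v[0]+50,v[1]+55,8))
```

```text
(no output)
```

View pics/l.png

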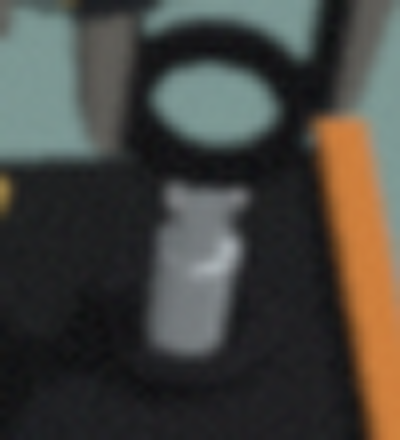

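The core is again centred over the spindle line, with its bore at about (215,103). Lowering.

servo_tool --moves '[[0.3,[15,1,0],[0,0,0]],[0.3,[20,0,0],[0,0,0]],[0.3,[20,0,0],[0,0,0]],[0.3,[18,0,0],[0,0,0]],[0.3,[10,0,0],[0,0,0]],[0.3,[5,0,0],[0,0,0]],[0.3,[0,0,0],[0,0,0]],[0.3,[0,0,0],[0,0,0]]]'

```text
t: 24.75
ee_pos: [0.6272, 0.107, 0.0155]
ee_rot: [-0.097, 1.57, -0.099]
ft_force: [0.4, -0.5, -0.5]
gripper_width: 0.673
```

servo_tool --moves '[[-0.6,[0,0,0],[0,0,0]],[-0.6,[0,0,0],[0,0,0]],[-0.6,[0,0,0],[0,0,0]],[-0.6,[0,0,0],[0,0,0]],[-0.6,[-15,0,0],[0,0,0]],[-0.6,[-25,0,0],[0,0,0]],[-0.6,[-25,0,0],[0,0,0]],[-0.6,[-25,0,0],[0,0,0]],[-0.6,[-25,0,0],[0,0,0]],[-1,[0,-20,-8],[0,0,0]],[-1,[0,-25,-10],[0,0,0]],[-1,[0,-25,-10],[0,0,0]],[-1,[0,-25,-10],[0,0,0]],[-1,[0,-25,-10],[0,0,0]],[-1,[0,-25,-10],[0,0,0]],[-1,[0,-25,-10],[0,0,0]],[-1,[0,-25,-10],[0,0,0]],[-1,[0,-25,-10],[0,0,0]],[-1,[0,-25,-10],[0,0,0]],[-1,[0,-25,-10],[0,0,0]]]'

```text
t: 26.42
ee_pos: [0.5177, -0.1632, 0.1304]
ee_rot: [0.098, 1.57, 0.097]
ft_force: [0.2, 0.0, -0.3]
gripper_width: 1.001
```

servo_tool --moves '[[-1,[0,-25,-10],[0,0,0]],[-1,[0,-25,-10],[0,0,0]],[-1,[0,-25,-10],[0,0,0]],[-1,[0,-25,-10],[0,0,0]],[-1,[0,-25,-10],[0,0,0]],[-1,[0,-25,-10],[0,0,0]],[-1,[0,-20,-10],[0,0,0]],[-1,[0,0,0],[0,0,0]],[-1,[0,0,0],[0,0,0]]]'

```text
t: 27.17
ee_pos: [0.4472, -0.3331, 0.1302]
ee_rot: [-0.486, 1.57, -0.491]
ft_force: [0.6, -0.3, -0.5]
gripper_width: 0.998
```

Run:
```python
from h import *
togo([.443,-.350,-.0275],down(0))
a,b=camera('top'),camera('scene')
v=proj('scene',[.6262,.1065,.06]).astype(int)-[20,25]
w=proj('scene',[.443,-.35,.02]).astype(int)-[30,30]
q=crop(b,w[0],w[1],w[0]+60,w[1]+60,6.667).copy()
cv2.circle(q,tuple(int(t) for t in (proj('scene',[.443,-.35,.022])-w+.5)*6.667),3,(0,0,255),-1)
k=crop(b,v[0],v[1],v[0]+40,v[1]+40,10); k=np.clip(k.astype(float)*2.2,0,255).astype(np.uint8)
cv2.imwrite('pics/m.png',np.hstack([k,q]))
```

```text
t 27.2 shift(now axes) [157.7 -16.9  -4.1] (goal axes) [157.7 -16.9  -4.2] turn [-0.3  0.   0. ]
```

View pics/m.png

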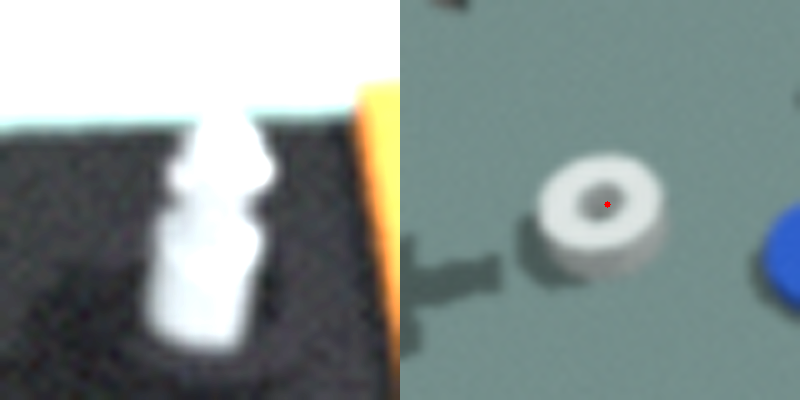

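servo_tool --moves '[[-0.35,[20,-9,-2],[0,0,0]],[-0.35,[25,-9,-2],[0,0,0]],[-0.35,[25,0,0],[0,0,0]],[-0.35,[25,0,0],[0,0,0]],[-0.35,[20,0,0],[0,0,0]],[-0.35,[15,0,0],[0,0,0]],[-0.35,[0,0,0],[0,0,0]],[-0.35,[0,0,0],[0,0,0]]]'

```text
t: 27.93
ee_pos: [0.4442, -0.3485, -0.0006]
ee_rot: [2.288, 1.569, 2.288]
ft_force: [1.4, 0.3, -0.2]
gripper_width: 0.675
```

Run:
```python
from h import *
togo([.443,-.3505,-.0275],down(0))
```

```text
t 27.9 shift(now axes) [26.9 -2.  -1.1] (goal axes) [26.9 -2.  -1.2] turn [ 0.  -0.1 -0.1]
```

servo_tool --moves '[[-0.35,[6,-1,-0.5],[0,0,0]],[-0.35,[6,-1,-0.5],[0,0,0]],[-0.35,[6,0,0],[0,0,0]],[-0.35,[4,0,0],[0,0,0]],[-0.35,[3,0,0],[0,0,0]],[-0.35,[2,0,0],[0,0,0]],[-0.35,[0,0,0],[0,0,0]],[-0.35,[0,0,0],[0,0,0]],[0.5,[0,0,0],[0,0,0]],[0.5,[0,0,0],[0,0,0]],[0.5,[0,0,0],[0,0,0]],[0.5,[0,0,0],[0,0,0]],[0.5,[0,0,0],[0,0,0]],[0.5,[0,0,0],[0,0,0]],[0.5,[0,0,0],[0,0,0]]]' --force 50

```text
t: 29.18
ee_pos: [0.443, -0.3521, -0.0269]
ee_rot: [-0.514, 1.57, -0.516]
ft_force: [-0.0, -0.3, 1.5]
gripper_width: 0.536
```

servo_tool --moves '[[0.5,[-12,0,0],[0,0,0]],[0.5,[-25,0,0],[0,0,0]],[0.5,[-25,0,0],[0,0,0]],[0.5,[-25,0,0],[0,0,0]],[0.5,[-25,0,0],[0,0,0]],[0.5,[-20,10,5],[0,0,0]],[0.5,[0,24,10],[0,0,0]],[0.5,[0,24,10],[0,0,0]],[0.5,[0,24,10],[0,0,0]],[0.5,[0,24,10],[0,0,0]],[0.5,[0,24,10],[0,0,0]],[0.5,[0,24,10],[0,0,0]],[0.5,[0,24,10],[0,0,0]],[0.5,[0,24,10],[0,0,0]],[0.5,[0,24,10],[0,0,0]],[0.5,[0,24,10],[0,0,0]],[0.5,[0,24,10],[0,0,0]],[0.5,[0,24,10],[0,0,0]],[0.5,[0,24,10],[0,0,0]],[0.5,[0,24,10],[0,0,0]]]'

```text
t: 30.85
ee_pos: [0.5884, -0.005, 0.1055]
ee_rot: [2.702, 1.571, 2.7]
ft_force: [0.5, -0.4, -0.4]
gripper_width: 0.538
```

servo_tool --moves '[[0.5,[0,24,10],[0,0,0]],[0.5,[0,24,10],[0,0,0]],[0.5,[0,24,10],[0,0,0]],[0.5,[0,24,9],[0,0,0]],[0.5,[0,16,0],[0,0,0]],[0.5,[0,0,0],[0,0,0]],[0.5,[0,0,0],[0,0,0]],[0.5,[0,0,0],[0,0,0]]]'

```text
t: 31.52
ee_pos: [0.6272, 0.1041, 0.1052]
ee_rot: [-1.757, 1.57, -1.76]
ft_force: [0.1, -0.6, -0.7]
gripper_width: 0.533
```

Run:
```python
from h import *
togo([.6265,.1065,.095],down(0))
b=camera('scene');e=ctrl.get_state()['ee_pos']
v=proj('scene',[.6262,.1065,.09]).astype(int)-[25,25]
c=crop(b,v[0],v[1],v[0]+50,v[1]+50,10).copy()
P=lambda X:tuple(int(t) for t in (proj('scene',X)-v+.5)*10)
for X in [(.6265,.1065,.111),(.6265,.1065,.066),(e[0],e[1],e[2]+.027),(e[0],e[1],e[2]+.049)]: cv2.circle(c,P(X),2,(0,0,255),-1)
cv2.imwrite('pics/n.png',c)
```

```text
t 31.5 shift(now axes) [10.2  2.4 -0.7] (goal axes) [10.2  2.4 -0.7] turn [-0.2 -0.   0.1]
```

View pics/n.png

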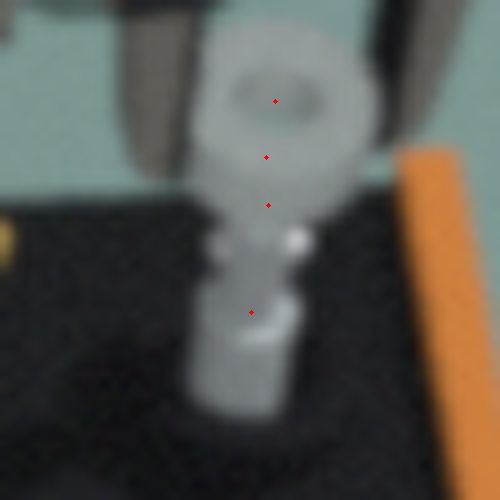

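servo_tool --moves '[[0.5,[6,1,-0.4],[0,0,0]],[0.5,[6,0,0],[0,0,0]],[0.5,[5,0,0],[0,0,0]],[0.5,[0,0,0],[0,0,0]],[0.5,[0,0,0],[0,0,0]]]'

```text
t: 31.98
ee_pos: [0.6267, 0.1063, 0.0872]
ee_rot: [-2.831, 1.569, -2.833]
ft_force: [0.0, -0.8, -1.6]
gripper_width: 0.531
```

servo_tool --moves '[[0.5,[1.5,0,0],[0,0,0]],[0.5,[1.5,0,0],[0,0,0]],[0.5,[1.5,0,0],[0,0,0]],[0.5,[0,0,0],[0,0,0]],[0.5,[0,0,0],[0,0,0]]]'

```text
t: 32.4
ee_pos: [0.6272, 0.1068, 0.0834]
ee_rot: [-1.28, 1.571, -1.281]
ft_force: [-0.2, -0.2, -1.6]
gripper_width: 0.537
```

servo_tool --moves '[[0.5,[1.5,0,0],[0,0,0]],[0.5,[1.5,0,0],[0,0,0]],[0.5,[1,0,0],[0,0,0]],[0.5,[0,0,0],[0,0,0]],[0.5,[0,0,0],[0,0,0]]]'

```text
t: 32.82
ee_pos: [0.6271, 0.1067, 0.0793]
ee_rot: [-2.682, 1.571, -2.683]
ft_force: [-0.5, -0.1, -0.4]
gripper_width: 0.538
```

servo_tool --moves '[[0.5,[1,-0.5,0],[0,0,0]],[0.5,[1,0,0],[0,0,0]],[0.5,[1,0,0],[0,0,0]],[0.5,[0,0,0],[0,0,0]],[0.5,[0,0,0],[0,0,0]]]'

```text
t: 33.23
ee_pos: [0.6271, 0.1062, 0.0763]
ee_rot: [-2.849, 1.571, -2.85]
ft_force: [1.0, -0.4, -0.6]
gripper_width: 0.537
```

servo_tool --moves '[[0.5,[1,0,0],[0,0,0]],[0.5,[1,0,0],[0,0,0]],[0.5,[1,0,0],[0,0,0]],[0.5,[0,0,0],[0,0,0]],[0.5,[0,0,0],[0,0,0]]]'

```text
t: 33.65
ee_pos: [0.6271, 0.1062, 0.0733]
ee_rot: [-2.857, 1.571, -2.859]
ft_force: [0.5, 0.8, -0.6]
gripper_width: 0.539
```

servo_tool --moves '[[0.5,[1,0,0],[0,0,0]],[0.5,[1,0,0],[0,0,0]],[0.5,[1,0,0],[0,0,0]],[0.5,[1,0,0],[0,0,0]],[0.5,[0,0,0],[0,0,0]],[0.5,[0,0,0],[0,0,0]]]'

```text
t: 34.15
ee_pos: [0.6271, 0.1061, 0.0694]
ee_rot: [-1.982, 1.571, -1.984]
ft_force: [-0.4, -0.3, -0.8]
gripper_width: 0.533
```

servo_tool --moves '[[0.5,[1,0,0],[0,0,0]],[0.5,[1,0,0],[0,0,0]],[0.5,[1,0,0],[0,0,0]],[0.5,[0,0,0],[0,0,0]]]'

```text
t: 34.48
ee_pos: [0.6275, 0.1052, 0.0672]
ee_rot: [-0.833, 1.57, -0.835]
ft_force: [-1.8, -2.4, 5.3]
gripper_width: 0.54
```

servo_tool --moves '[[0.5,[1,-0.3,0],[0,0,0]],[0.5,[1,0,0],[0,0,0]],[0.5,[1,0,0],[0,0,0]],[0.5,[0,0,0],[0,0,0]]]' --force 60

```text
t: 34.82
ee_pos: [0.6271, 0.1053, 0.0633]
ee_rot: [-1.348, 1.57, -1.35]
ft_force: [0.0, -1.0, 0.4]
gripper_width: 0.533
```

servo_tool --moves '[[0.5,[1,0,0],[0,0,0]],[0.5,[1,0,0],[0,0,0]],[0.5,[1,0,0],[0,0,0]],[0.5,[0,0,0],[0,0,0]]]'

```text
t: 35.15
ee_pos: [0.6268, 0.1055, 0.0598]
ee_rot: [-2.4, 1.57, -2.402]
ft_force: [0.2, -1.8, -1.2]
gripper_width: 0.538
```

servo_tool --moves '[[0.5,[1.5,0,0],[0,0,0]],[0.5,[1.5,0,0],[0,0,0]],[0.5,[1.5,0,0],[0,0,0]],[0.5,[1.5,0,0],[0,0,0]],[0.5,[1.5,0,0],[0,0,0]],[0.5,[1.5,0,0],[0,0,0]],[0.5,[0,0,0],[0,0,0]]]'

```text
t: 35.73
ee_pos: [0.6269, 0.1057, 0.0507]
ee_rot: [-2.536, 1.57, -2.538]
ft_force: [-0.7, -3.0, -1.7]
gripper_width: 0.53
```

servo_tool --moves '[[0.5,[1.5,0,0],[0,0,0]],[0.5,[1.5,0,0],[0,0,0]],[0.5,[1.5,0,0],[0,0,0]],[0.5,[1.5,0,0],[0,0,0]],[0.5,[1,0,0],[0,0,0]],[0.5,[1,0,0],[0,0,0]],[0.5,[0,0,0],[0,0,0]]]'

```text
t: 36.32
ee_pos: [0.6267, 0.1056, 0.0422]
ee_rot: [-2.508, 1.57, -2.51]
ft_force: [1.4, -3.5, -8.2]
gripper_width: 0.533
```

servo_tool --moves '[[0.5,[1,0,0],[0,0,0]],[0.5,[1,0,0],[0,0,0]],[0.5,[1,0,0],[0,0,0]],[0.5,[0,0,0],[0,0,0]]]'

```text
t: 36.65
ee_pos: [0.627, 0.1064, 0.0401]
ee_rot: [2.263, 1.57, 2.262]
ft_force: [-0.0, -1.6, -6.1]
gripper_width: 0.537
```

servo_tool --moves '[[0.5,[1,0,0],[0,0,0]],[0.5,[1,0,0],[0,0,0]],[0.5,[0,0,0],[0,0,0]]]'

```text
t: 36.9
ee_pos: [0.6274, 0.1063, 0.0391]
ee_rot: [1.062, 1.57, 1.06]
ft_force: [-2.4, -2.9, 2.0]
gripper_width: 0.533
```

servo_tool --moves '[[0.5,[1,0,0],[0,0,0]],[0.5,[0,0,0],[0,0,0]],[0.5,[0,0,0],[0,0,0]]]'

```text
t: 37.15
ee_pos: [0.6275, 0.1063, 0.039]
ee_rot: [1.024, 1.57, 1.023]
ft_force: [-5.4, -2.4, 8.9]
gripper_width: 0.536
```

servo_tool --moves '[[-0.3,[0,0,0],[0,0,0]],[-0.3,[0,0,0],[0,0,0]],[-0.3,[0,0,0],[0,0,0]],[-0.3,[0,0,0],[0,0,0]],[-0.3,[-10,0,0],[0,0,0]],[-0.3,[-20,0,0],[0,0,0]],[-0.3,[-25,0,0],[0,0,0]],[-0.3,[-25,0,0],[0,0,0]],[-0.3,[-25,0,0],[0,0,0]],[-0.3,[-25,0,0],[0,0,0]],[-0.3,[0,0,0],[0,0,0]],[-0.3,[0,0,0],[0,0,0]]]'

```text
t: 38.15
ee_pos: [0.6284, 0.1063, 0.1697]
ee_rot: [0.346, 1.567, 0.344]
ft_force: [-0.6, 0.4, -0.3]
gripper_width: 0.654
```

Run:
```python
from h import *
s=ctrl.get_state();print(np.round(s['qpos'],2),s['ee_pos'])
im=camera('top');np.save('top1.npy',im)
# white blobs (can) region in top view
m=(im.min(2)>170).astype(np.uint8);m[:,:290]=0;m[:225]=0;m[280:]=0;m[:,350:]=0
c,_=cv2.findContours(m,cv2.RETR_EXTERNAL,cv2.CHAIN_APPROX_NONE)
for q in c:
    if cv2.contourArea(q)>40: r=cv2.minAreaRect(q);P=np.array([at('top',*p,.048) for p in cv2.boxPoints(r)]);print(r,np.round(P,4).tolist(),P.mean(0))
# collar on spindle : white blob in scene view & top view
for n in('top','scene'):
    b=camera(n);u=proj(n,[.627,.1063,.088]).astype(int)
    p=b[u[1]-22:u[1]+22,u[0]-22:u[0]+22];mm=(p.min(2)>150).astype(np.uint8);cc,_=cv2.findContours(mm,cv2.RETR_EXTERNAL,cv2.CHAIN_APPROX_NONE)
    if cc: q=max(cc,key=cv2.contourArea);x,y,w,h=cv2.boundingRect(q);print(n,'collar blob',x+u[0]-22,y+u[1]-22,w,h,'expect top centre',proj(n,[.627,.1063,.088]))
```

```text
[-0.52  0.47  0.41  1.68 -0.21  1.04  1.53] [0.62837995 0.10627097 0.16966382]
((327.0982666015625, 247.01312255859375), (26.63098907470703, 18.23859214782715), 7.594643592834473) [[0.4406, -0.0975], [0.4895, -0.1045], [0.48, -0.176], [0.4312, -0.1686]] [ 0.46032198 -0.13664812]
top collar blob 230 178 16 15 expect top centre [236.90603528 183.95912108]
scene collar blob 325 213 20 16 expect top centre [334.45026886 220.73591788]
```

servo_tool --moves '[[-1,[-10,-17,-14],[0,0,0]],[-1,[-10,-17,-14],[0,0,0]],[-1,[-10,-17,-14],[0,0,0]],[-1,[0,-17,-14],[0,0,0]],[-1,[0,-17,-14],[0,0,0]],[-1,[0,-17,-14],[0,0,0]],[-1,[0,-17,-14],[0,0,0]],[-1,[0,-17,-14],[0,0,0]],[-1,[0,-17,-14],[0,0,0]],[-1,[0,-17,-14],[0,0,0]],[-1,[0,-17,-14],[0,0,0]],[-1,[0,-17,-14],[0,0,0]],[-1,[0,0,0],[6.9,0,0]],[-1,[0,0,0],[6.9,0,0]],[-1,[0,0,0],[6.9,0,0]],[-1,[0,0,0],[6.9,0,0]],[-1,[0,0,0],[6.9,0,0]],[-1,[0,0,0],[6.9,0,0]],[-1,[0,0,0],[6.9,0,0]]]'

```text
t: 39.88
ee_pos: [0.458, -0.0977, 0.1964]
ee_rot: [-2.176, 1.569, -3.026]
ft_force: [-0.3, 0.6, 1.3]
gripper_width: 0.999
```

servo_tool --moves '[[-1,[0,0,0],[6.9,0,0]],[-1,[0,0,0],[6.9,0,0]],[-1,[0,0,0],[6.9,0,0]],[-1,[0,0,0],[6.9,0,0]],[-1,[0,0,0],[6.9,0,0]],[-1,[0,0,0],[6.9,0,0]],[-1,[0,0,0],[6.9,0,0]],[-1,[0,0,0],[0,0,0]],[-1,[0,0,0],[0,0,0]]]'

```text
t: 40.63
ee_pos: [0.4583, -0.0977, 0.1967]
ee_rot: [-1.252, 1.569, -2.937]
ft_force: [1.5, -0.2, -0.1]
gripper_width: 1.002
```

Run:
```python
from h import *
s=ctrl.get_state();print(np.round(s['qpos'],2),s['ee_pos'])
T=lambda th:down(-97.7)*Ro.from_euler('y',th,degrees=True)
togo([.46,-.10,.2],T(0))
togo([.46,-.10,.2],T(-45))
```

```text
[-0.51  0.15  0.72  2.05 -0.12  0.98  0.16] [ 0.45826954 -0.09765212  0.19671109]
t 40.6 shift(now axes) [-3.3  2.   2.1] (goal axes) [-3.3  2.   2.1] turn [1.2 0.  0.1]
t 40.6 shift(now axes) [-3.3  2.   2.1] (goal axes) [-0.8  2.   3.8] turn [  1.2 -45.   -0.4]
```

servo_tool --moves '[[1,[0,0,0],[1.2,0,0]],[1,[0,0,0],[0,-6.4,0]],[1,[0,0,0],[0,-6.4,0]],[1,[0,0,0],[0,-6.4,0]],[1,[0,0,0],[0,-6.4,0]],[1,[0,0,0],[0,-6.4,0]],[1,[0,0,0],[0,-6.4,0]],[1,[0,0,0],[0,-6.4,0]],[1,[0,0,0],[0,0,0]],[1,[0,0,0],[0,0,0]]]'

```text
t: 41.47
ee_pos: [0.4587, -0.0971, 0.1965]
ee_rot: [-0.005, 0.788, -1.709]
ft_force: [-0.1, -1.2, 0.3]
gripper_width: 0.298
```

Run:
```python
from h import *
s=ctrl.get_state();print(np.round(s['qpos'],2),s['ee_pos'],rot(s['ee_rot']).as_matrix().round(3).tolist())
T=lambda th:down(-97.7)*Ro.from_euler('y',th,degrees=True)
togo([.46,-.10,.2],T(-45))
```

```text
[-0.94  0.43  0.7   2.04  0.49  1.14 -0.66] [ 0.4586766  -0.09707689  0.19646219] [[-0.097, 0.991, -0.093], [-0.699, -0.134, -0.703], [-0.709, -0.003, 0.705]]
t 41.5 shift(now axes) [-0.6  1.7  4.4] (goal axes) [-0.6  1.7  4.4] turn [ 0.1 -0.1  0.1]
```

servo_tool --moves '[[1,[-17,-3,-17],[0,0,0]],[1,[-18,-3,-18],[0,0,0]],[1,[17,0,-17],[0,0,0]],[1,[17,0,-17],[0,0,0]],[1,[17,0,-17],[0,0,0]],[1,[17,0,-17],[0,0,0]],[1,[17,0,-17],[0,0,0]],[1,[17,0,-17],[0,0,0]],[1,[17,0,-17],[0,0,0]],[1,[7,0,-7],[0,0,0]],[1,[0,0,0],[0,0,0]],[1,[0,0,0],[0,0,0]]]'

```text
t: 42.47
ee_pos: [0.4603, -0.0483, 0.0206]
ee_rot: [0.002, 0.79, -1.71]
ft_force: [0.0, 1.1, 0.3]
gripper_width: 0.005
```

servo_tool --moves '[[1,[4,0,-4],[0,0,0]],[1,[4,0,-4],[0,0,0]],[1,[4,0,-4],[0,0,0]],[1,[0,0,0],[0,0,0]],[1,[0,0,0],[0,0,0]]]'

```text
t: 42.88
ee_pos: [0.4607, -0.0473, 0.0032]
ee_rot: [0.002, 0.789, -1.707]
ft_force: [0.2, 0.9, 7.2]
gripper_width: 0.001
```

servo_tool --moves '[[0.3,[-14,-15,14],[0,0,0]],[0.3,[0,0,0],[0,0,0]],[0.3,[0,0,0],[0,0,0]],[0.3,[0,0,0],[0,0,0]],[0.3,[0,0,0],[0,0,0]],[0.3,[4,0,-4],[0,0,0]],[0.3,[4,0,-4],[0,0,0]],[0.3,[4,0,-4],[0,0,0]],[0.3,[2,0,-2],[0,0,0]],[0.3,[0,0,0],[0,0,0]]]'

```text
t: 43.72
ee_pos: [0.4444, -0.0461, 0.003]
ee_rot: [-0.003, 0.785, -1.711]
ft_force: [-1.5, 2.1, 12.2]
gripper_width: 0.35
```

servo_tool --moves '[[0.3,[3,0,-3],[0,0,0]],[0.3,[0,0,0],[0,0,0]],[0.3,[0,0,0],[0,0,0]]]'

```text
t: 43.97
ee_pos: [0.4443, -0.0466, 0.0021]
ee_rot: [-0.004, 0.782, -1.713]
ft_force: [-4.9, 8.7, 40.2]
gripper_width: 0.35
```

servo_tool --moves '[[0.3,[-4,0,4],[0,0,0]],[0.3,[0,0,0],[0,0,0]],[0.3,[0,0,0],[0,0,0]]]'

```text
t: 44.22
ee_pos: [0.445, -0.0451, 0.0035]
ee_rot: [0.0, 0.789, -1.708]
ft_force: [-0.8, 0.2, 1.9]
gripper_width: 0.35
```

Run:
```python
from h import *
a,b=camera('top'),camera('scene');st=ctrl.get_state();e=np.array(st['ee_pos']);M=rot(st['ee_rot']).as_matrix();print(e,st['ft_force'])
out=[]
for n,im,w,h in(('top',a,80,120),('scene',b,80,120)):
    v=proj(n,[.45,-.06,.03]).astype(int)-[w//2,h//2]
    c=crop(im,v[0],v[1],v[0]+w,v[1]+h,5).copy()
    P=lambda X:tuple(int(q) for q in (proj(n,X)-v+.5)*5-.5)
    for s in(-1,1):
        for d,col in ((0,(0,0,255)),(-.031,(0,255,255)),(-.088,(255,0,255))): cv2.circle(c,P(e+M[:,1]*s*.025+M[:,0]*d),4,col,1)
    out.append(c)
cv2.imwrite('pics/o.png',np.hstack(out))
```

```text
[ 0.44472348 -0.04538685  0.00348333] [0.04581348 0.23662161 3.2422844 ]
```

View pics/o.png

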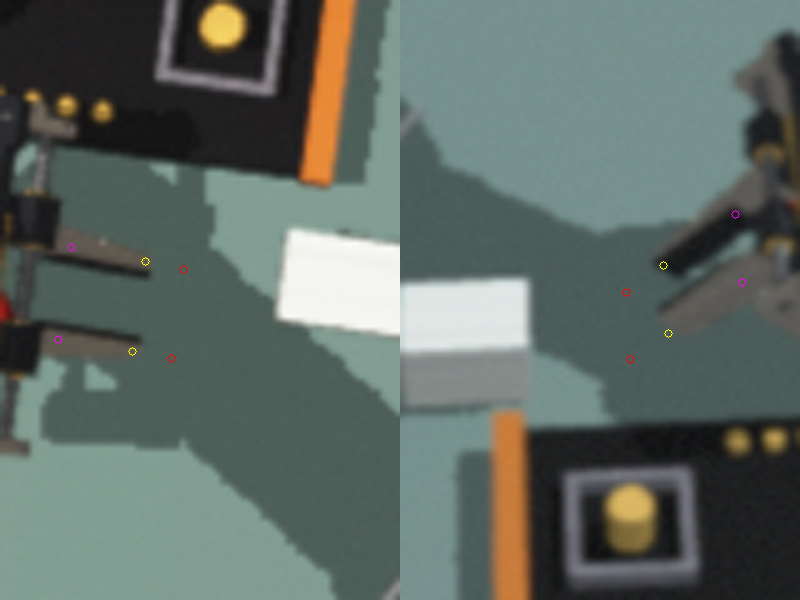

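The view shows the real fingertips sit about 31 mm behind the reported TCP, along the tool axis. The contact was the hand touching the red decoy. I'll lift and then place the grasp with that offset.

servo_tool --moves '[[-0.26,[-12,0,12],[0,0,0]],[-0.26,[-15,0,15],[0,0,0]],[-0.26,[-15,0,15],[0,0,0]],[-0.26,[-15,0,15],[0,0,0]],[-0.26,[0,0,0],[0,0,0]],[-0.26,[0,0,0],[0,0,0]]]'

```text
t: 44.82
ee_pos: [0.4451, -0.0452, 0.0843]
ee_rot: [0.001, 0.79, -1.708]
ft_force: [-0.1, -0.5, -0.4]
gripper_width: 0.627
```

Run:
```python
from h import *
a=camera('top')
v=proj('top',[.45,-.06,.03]).astype(int)-[40,60]
C=[at('top',(p[0]+.5)/5-.5+v[0],(p[1]+.5)/5-.5+v[1],.048) for p in[(289,230),(277,319)]];print('closed top corners',np.round(C,4),np.mean(C,0))
m=(a.min(2)>170).astype(np.uint8);m[:,:290]=0;m[:225]=0;m[280:]=0;m[:,350:]=0
c,_=cv2.findContours(m,cv2.RETR_EXTERNAL,cv2.CHAIN_APPROX_NONE)
q=max(c,key=cv2.contourArea);P=np.array([at('top',*p,.048) for p in cv2.boxPoints(cv2.minAreaRect(q))]);print(P.round(4).tolist(),P.mean(0))
T=lambda th:down(-97.7)*Ro.from_euler('y',th,degrees=True)
E=np.array([.4647,-.102,.048]);R=T(-45);ax=R.as_matrix()[:,0]
togo(E-.02*ax,R);togo(E+.0677*ax,R);print(ctrl.get_state()['ee_pos'])
p=lambda n:proj(n,[.44,.075,.07]);im=a
r=((im[:,:,0].astype(int)-im[:,:,1])>90).astype(np.uint8);cc=cv2.connectedComponentsWithStats(r);print([(tuple(s),tuple(ce.round(0))) for s,ce in zip(cc[2][1:],cc[3][1:]) if s[4]>40])
```

```text
closed top corners [[ 0.4885 -0.1053]
 [ 0.4403 -0.0983]] [ 0.46439467 -0.10181298]
[[0.4418, -0.0971], [0.4898, -0.105], [0.4788, -0.1764], [0.4309, -0.1682]] [ 0.46030918 -0.13668501]
t 44.9 shift(now axes) [43.  27.6 12.6] (goal axes) [43.1 27.5 12.5] turn [-0.1 -0.2  0.1]
t 44.9 shift(now axes) [130.7  27.8  12.9] (goal axes) [130.8  27.5  12.5] turn [-0.1 -0.2  0.1]
[ 0.44464267 -0.04533512  0.08382643]
[((np.int32(392), np.int32(141), np.int32(58), np.int32(46), np.int32(950)), (np.float64(423.0), np.float64(166.0))), ((np.int32(211), np.int32(159), np.int32(12), np.int32(53), np.int32(209)), (np.float64(217.0), np.float64(185.0))), ((np.int32(319), np.int32(174), np.int32(11), np.int32(53), np.int32(247)), (np.float64(324.0), np.float64(200.0))), ((np.int32(542), np.int32(207), np.int32(18), np.int32(45), np.int32(235)), (np.float64(552.0), np.float64(227.0))), ((np.int32(451), np.int32(236), np.int32(41), np.int32(99), np.int32(628)), (np.float64(471.0), np.float64(285.0))), ((np.int32(346), np.int32(271), np.int32(24), np.int32(27), np.int32(242)), (np.float64(358.0), np.float64(284.0)))]
```

servo_tool --moves '[[-0.26,[0,14,6],[0,0,0]],[-0.26,[0,13.5,6.5],[0,0,0]],[-0.26,[15,0,0],[0,0,0]],[-0.26,[15,0,0],[0,0,0]],[-0.26,[13,0,0],[0,0,0]],[-0.26,[0,0,0],[0,0,0]],[-0.26,[0,0,0],[0,0,0]]]'

```text
t: 45.45
ee_pos: [0.467, -0.0893, 0.0627]
ee_rot: [-0.001, 0.787, -1.711]
ft_force: [0.0, -0.0, -0.1]
gripper_width: 0.63
```

Run:
```python
from h import *
T=lambda th:down(-97.7)*Ro.from_euler('y',th,degrees=True)
E=np.array([.4645,-.102,.048]);R=T(-45);ax=R.as_matrix()[:,0]
togo(E+.0677*ax,R)
```

```text
t 45.5 shift(now axes) [87.2 -0.5 -1.1] (goal axes) [87.2 -0.8 -1.3] turn [-0.2 -0.1  0.2]
```

servo_tool --moves '[[-0.26,[15,-0.7,-1],[0,0,0]],[-0.26,[15,0,0],[0,0,0]],[-0.26,[12,0,0],[0,0,0]],[-0.26,[8,0,0],[0,0,0]],[-0.26,[0,0,0],[0,0,0]]]'

```text
t: 45.87
ee_pos: [0.4611, -0.1231, 0.0263]
ee_rot: [-0.001, 0.788, -1.71]
ft_force: [-0.5, -0.3, 0.2]
gripper_width: 0.631
```

servo_tool --moves '[[-0.26,[8,0,0],[0,0,0]],[-0.26,[8,0,0],[0,0,0]],[-0.26,[8,0,0],[0,0,0]],[-0.26,[0,0,0],[0,0,0]]]'

```text
t: 46.2
ee_pos: [0.4581, -0.1401, 0.009]
ee_rot: [-0.002, 0.788, -1.711]
ft_force: [-0.7, -0.7, -1.5]
gripper_width: 0.632
```

servo_tool --moves '[[-0.26,[7,0,0],[0,0,0]],[-0.26,[6,0,0],[0,0,0]],[-0.26,[0,0,0],[0,0,0]],[-0.26,[0,0,0],[0,0,0]]]'

```text
t: 46.53
ee_pos: [0.4575, -0.1483, 0.0002]
ee_rot: [-0.0, 0.788, -1.709]
ft_force: [1.1, -0.5, 0.4]
gripper_width: 0.631
```

Grip, then lift a little.

servo_tool --moves '[[0.5,[0,0,0],[0,0,0]],[0.5,[0,0,0],[0,0,0]],[0.5,[0,0,0],[0,0,0]],[0.5,[0,0,0],[0,0,0]],[0.5,[0,0,0],[0,0,0]],[0.5,[0,0,0],[0,0,0]],[0.5,[0,0,0],[0,0,0]]]' --force 45

```text
t: 47.12
ee_pos: [0.458, -0.1477, 0.0003]
ee_rot: [0.001, 0.789, -1.708]
ft_force: [0.5, -0.1, 0.7]
gripper_width: 0.52
```

servo_tool --moves '[[0.5,[-5,0,5],[0,0,0]],[0.5,[-12,0,12],[0,0,0]],[0.5,[-15,0,15],[0,0,0]],[0.5,[-15,0,15],[0,0,0]],[0.5,[-15,0,15],[0,0,0]],[0.5,[-15,0,15],[0,0,0]],[0.5,[-15,0,15],[0,0,0]],[0.5,[-8,0,8],[0,0,0]],[0.5,[0,0,0],[0,0,0]],[0.5,[0,0,0],[0,0,0]]]'

```text
t: 47.95
ee_pos: [0.4575, -0.1481, 0.1414]
ee_rot: [0.001, 0.79, -1.708]
ft_force: [0.3, -0.3, -1.7]
gripper_width: 0.521
```

```bash
cat >> h.py <<'E'
def goal(h,th=45,dx=0,dy=0):
    """reported TCP pose for can centre h above its seat; grasp recorded at t=47.1"""
    dh=np.array([np.cos(np.radians(82.3)),np.sin(np.radians(82.3)),0]);p=np.array([.458,-.1479,.0003])
    c=np.array([.4645,-.102,.024])-.035*dh
    Rg=rot([0.0,0.788,-1.7095]);o=Rg.inv().apply(c-p)
    R=down(-97.92)*Ro.from_euler('y',th-(45-np.degrees(.788)) if 0 else th,degrees=True)
    # exact: keep the can upright: rotate the grasp by +90 about the jaw axis
    R=down(-97.92)*(down(-97.7).inv()*Rg)*Ro.from_euler('y',90-45+th-0 if th!=45 else 90,degrees=True)
    return np.array([.602+dx,-.071+dy,.02+.035+h])-R.apply(o),R
E
python3 - <<'E'
from h import *
p,R=goal(.08);print(p,R.as_matrix().round(3).tolist());togo(p,R);s=ctrl.get_state();print(np.round(s['qpos'],2),s['ee_pos'])
M=rot(s['ee_rot']);d=np.array([.602,-.15,.2])-s['ee_pos'];print('pre shift tool',M.inv().apply(d*1e3).round(1))
E
```

```text
[ 0.60512687 -0.04750593  0.12364181] [[0.101, 0.99, -0.1], [0.702, -0.142, -0.698], [-0.705, -0.0, -0.709]]
t 48.0 shift(now axes) [-71.7 132.4 -97.8] (goal axes) [ 98.  131.8 -72.4] turn [ 0.3 89.9 -0. ]
[-0.85  0.52  0.73  2.1   0.5   0.95 -0.65] [ 0.45751723 -0.14813972  0.14143621]
pre shift tool [-54.2 143.4  28.3]
```

servo_tool --moves '[[0.5,[-8,18,4],[0,0,0]],[0.5,[-8,18,4],[0,0,0]],[0.5,[-8,18,4],[0,0,0]],[0.5,[-8,18,4],[0,0,0]],[0.5,[-8,18,4],[0,0,0]],[0.5,[-7,18,4],[0,0,0]],[0.5,[-7,18,4],[0,0,0]],[0.5,[0,17,0],[0,0,0]],[0.5,[0,0,0],[0,6,0]],[0.5,[0,0,0],[0,6,0]],[0.5,[0,0,0],[0,6,0]],[0.5,[0,0,0],[0,6,0]],[0.5,[0,0,0],[0,6,0]],[0.5,[0,0,0],[0,6,0]],[0.5,[0,0,0],[0,6,0]],[0.5,[0,0,0],[0,0,0]]]'

```text
t: 49.28
ee_pos: [0.5993, -0.1585, 0.1993]
ee_rot: [-0.015, 1.522, -1.736]
ft_force: [-0.2, -2.9, -0.5]
gripper_width: 0.516
```

servo_tool --moves '[[0.5,[0,0,0],[0,6,0]],[0.5,[0,0,0],[0,6,0]],[0.5,[0,0,0],[0,6,0]],[0.5,[0,0,0],[0,6,0]],[0.5,[0,0,0],[0,6,0]],[0.5,[0,0,0],[0,6,0]],[0.5,[0,0,0],[0,6,0]],[0.5,[0,0,0],[0,6,0]],[0.5,[0,0,0],[0,0,0]],[0.5,[0,0,0],[0,0,0]]]'

```text
t: 50.12
ee_pos: [0.6002, -0.1509, 0.1959]
ee_rot: [-3.131, 0.784, 1.438]
ft_force: [0.2, 0.3, -1.4]
gripper_width: 0.521
```

Run:
```python
from h import *
p,R=goal(.06);togo(p,R);s=ctrl.get_state();print(np.round(s['qpos'],2),s['ee_pos'],s['gripper_width'])
```

```text
t 50.1 shift(now axes) [138.2  -8.9  -7.4] (goal axes) [138.1  -9.8  -7.3] turn [-0.2  0.1  0.4]
[ 0.4   0.64  0.26  1.56 -0.82  1.48  0.8 ] [ 0.60023364 -0.15092715  0.19590423] 0.5210333486066544
```

servo_tool --moves '[[0.5,[17,-2,-1],[-0.2,0,0.4]],[0.5,[18,-2,-1],[0,0,0]],[0.5,[18,-1,-1],[0,0,0]],[0.5,[18,-1,-1],[0,0,0]],[0.5,[18,-1,-1],[0,0,0]],[0.5,[18,-1,-1],[0,0,0]],[0.5,[18,-1,-1],[0,0,0]],[0.5,[13,0,0],[0,0,0]],[0.5,[0,0,0],[0,0,0]],[0.5,[0,0,0],[0,0,0]],[0.5,[0,0,0],[0,0,0]]]'

```text
t: 51.03
ee_pos: [0.6084, -0.0476, 0.1082]
ee_rot: [3.129, 0.784, 1.422]
ft_force: [0.2, -0.2, -0.9]
gripper_width: 0.519
```

Run:
```python
from h import *
p,R=goal(.06);togo(p,R);p,R=goal(.02);togo(p,R)
# measure can's closed top face (z=.02+.07+.06) in both views vs expectation
s=ctrl.get_state()
g,_=goal(.06);ctr=np.array([.602,-.071,0])+[*(np.array(s['ee_pos'])-g)[:2],0];zt=.15+(s['ee_pos'][2]-g[2]);print('expected can centre',ctr,zt)
for n in('top','scene'):
    im=camera(n);u=proj(n,[*ctr[:2],zt]);x,y=u.astype(int)
    w=im[y-20:y+20,x-20:x+20];m=((w.min(2)>140)&(w.max(2).astype(int)-w.min(2)<30)).astype(np.uint8)
    cc=cv2.connectedComponentsWithStats(m);print(n,'exp',u.round(1),[(s_.tolist(),(ce+[x-20,y-20]).round(1)) for s_,ce in zip(cc[2][1:],cc[3][1:]) if s_[4]>30])
    print('\n'.join(''.join(' .:-=+*#%@'[min(9,int(v)//26)] for v in r) for r in w.min(2)[::2])) if n=='top' else None
```

```text
t 51.0 shift(now axes) [ 2.9 -3.3  3.5] (goal axes) [ 2.9 -3.2  3.5] turn [ 0.5  0.  -0.3]
t 51.0 shift(now axes) [31.1 -3.6 31.8] (goal axes) [31.1 -3.2 31.8] turn [ 0.5  0.  -0.3]
expected can centre [ 0.60527219 -0.07107112  0.        ] 0.15452067611136505
top exp [304.1 187.3] [([25, 3, 15, 6, 42], array([317.3, 173.4])), ([8, 11, 22, 20, 385], array([302.7, 187.8])), ([16, 32, 20, 5, 60], array([310.7, 201. ]))]
+===+=++++=++++=++==++=====+++==+=+++===
.::---===============+=+===+++=+=++==++=
................::--=========+==++++=++*
.......................::---=++++++++++=
..................-+++++++++++++++++++++
...........=+===--+++++====----:::::.:::
..........-%@@@@@@@@@%%#*+++=-.         
..........=%@@@@@@@@@@@@@@@@@%=... .....
........:-#%@@@@@@@@@@@@@@@@%*-.........
........=+%@@@@@@@@@@@@@@@@@%+:.        
.......:=*%@@@@@@@@@@@@@@@@@%+-:.       
.......-+#@@@@@@@@@@@@@@@@@@#+-.       .
.......-+%@@@@@@@@@@@@@@@@@@*=-.       .
......:=*%@@@@@@@@@@@@@@@@@@*-:.       .
......:=*%@@@@@@@@@@@@@@@@@%+-:.      ..
......-=+=====+++*#########+-:..... ....
......=+=---------==============++++-:..
.....:==:. ...-=++++++++++++++++++++-...
.....-==:  .....:::::-===++++++++++=:...
.....-=+==---::::.........:==:..::::....
scene exp [264.1 208.3] [([1, 0, 31, 30, 367], array([263.7, 206.4])), ([2, 21, 18, 12, 37], array([253.3, 214.3]))]
```

servo_tool --moves '[[0.5,[8,-1.1,8],[0.5,0,-0.3]],[0.5,[8,-1.1,8],[0,0,0]],[0.5,[8,-1,8.5],[0,0,0]],[0.5,[0,0,0],[0,0,0]],[0.5,[0,0,0],[0,0,0]]]'

```text
t: 51.55
ee_pos: [0.6037, -0.0468, 0.0716]
ee_rot: [-3.134, 0.781, 1.433]
ft_force: [0.4, -0.7, -1.1]
gripper_width: 0.516
```

```bash
cat > can.py <<'E'
from h import *
s=ctrl.get_state()
g,R=goal(.03);togo(g,R);d=np.array(s['ee_pos'])-g;zt=.12+d[2];ctr=np.array([.602,-.071])+d[:2];print('kin can',ctr,'top z',zt,'w',s['gripper_width'])
for n,th in(('top',200),('scene',185)):
    im=camera(n);u=proj(n,[*ctr,zt]);x,y=u.astype(int);w=im[y-22:y+22,x-22:x+22]
    for t in (th-30,th,th+20):
        m=(w.min(2)>t).astype(np.uint8);c,_=cv2.findContours(m,cv2.RETR_EXTERNAL,cv2.CHAIN_APPROX_NONE)
        if not c: continue
        q=max(c,key=cv2.contourArea);r=cv2.minAreaRect(q);ce=np.array(r[0])+[x-22,y-22];xx,yy,ww,hh=cv2.boundingRect(q)
        print(n,t,'rect',np.round(r[1],1),round(r[2],1),'bbox',xx+x-22,yy+y-22,ww,hh,'centre->world',at(n,*ce,zt).round(4))
    F=np.array([proj(n,[*(ctr+Ro.from_euler('z',-7.9,degrees=True).apply([a*.024,b*.024,0])[:2]),zt]) for a,b in((1,1),(1,-1),(-1,-1),(-1,1))]);print(n,'exp face bbox',F.min(0).round(1),np.ptp(F,axis=0).round(1))
E
python3 can.py
```

```text
t 51.5 shift(now axes) [-1.8  1.5 -1.1] (goal axes) [-1.8  1.5 -1.1] turn [-0.3 -0.1  0.2]
kin can [ 0.6005714  -0.07027579] top z 0.11799105458626225 w 0.5161248700698412
top 170 rect [18.9 18.1] 7.6 bbox 292 182 21 20 centre->world [ 0.5998 -0.0666]
top 200 rect [17. 19.] 90.0 bbox 292 183 20 18 centre->world [ 0.6009 -0.0658]
top 220 rect [17.5 17.2] 7.1 bbox 293 183 19 18 centre->world [ 0.6001 -0.0669]
top exp face bbox [292.9 181.4] [20.7 20.5]
scene 155 rect [16. 20.] 90.0 bbox 254 208 21 17 centre->world [ 0.6005 -0.0708]
scene 185 rect [14. 18.] 90.0 bbox 255 209 19 15 centre->world [ 0.6005 -0.0708]
scene 205 rect [14. 17.] 90.0 bbox 256 209 18 15 centre->world [ 0.6007 -0.0696]
scene exp face bbox [254.2 208. ] [20.2 16.1]
```

servo_tool --moves '[[0.5,[-1.2,1.8,1.2],[-0.3,0,0.2]],[0.5,[3,0,3],[0,0,0]],[0.5,[3,0,3],[0,0,0]],[0.5,[3,0,3],[0,0,0]],[0.5,[0,0,0],[0,0,0]],[0.5,[0,0,0],[0,0,0]]]'

```text
t: 52.15
ee_pos: [0.606, -0.0486, 0.06]
ee_rot: [3.138, 0.782, 1.426]
ft_force: [-0.2, 0.7, 0.0]
gripper_width: 0.519
```

servo_tool --moves '[[0.5,[0.7,0,0.7],[0,0,0]],[0.5,[0.7,0,0.7],[0,0,0]],[0.5,[0.7,0,0.7],[0,0,0]],[0.5,[0,0,0],[0,0,0]],[0.5,[0,0,0],[0,0,0]]]'

```text
t: 52.57
ee_pos: [0.6063, -0.0488, 0.0574]
ee_rot: [3.136, 0.782, 1.426]
ft_force: [0.1, 0.1, -2.0]
gripper_width: 0.52
```

servo_tool --moves '[[0.5,[0.7,0,0.7],[0,0,0]],[0.5,[0.7,0,0.7],[0,0,0]],[0.5,[0.7,0,0.7],[0,0,0]],[0.5,[0,0,0],[0,0,0]],[0.5,[0,0,0],[0,0,0]]]'

```text
t: 52.98
ee_pos: [0.6062, -0.0487, 0.0544]
ee_rot: [3.137, 0.782, 1.426]
ft_force: [-0.0, 0.2, -1.5]
gripper_width: 0.523
```

```bash
sed -n 1,5p can.py > c2.py; python3 c2.py
python3 - <<'E'
from h import *
p,R=goal(0);togo(p,R)
E
```

```text
t 53.0 shift(now axes) [-12.8  -1.2 -14.4] (goal axes) [-12.9  -1.2 -14.4] turn [ 0.2 -0.1 -0.1]
kin can [ 0.60307792 -0.07219662] top z 0.10073169800718462 w 0.5230564264196684
t 53.1 shift(now axes) [ 8.4 -1.3  6.9] (goal axes) [ 8.4 -1.3  6.9] turn [ 0.2 -0.1 -0.1]
```

servo_tool --moves '[[0.5,[0.7,-0.8,0.7],[0,0,0]],[0.5,[0.7,0,0.7],[0,0,0]],[0.5,[0.7,0,0.7],[0,0,0]],[0.5,[0,0,0],[0,0,0]],[0.5,[0,0,0],[0,0,0]]]'

```text
t: 53.5
ee_pos: [0.6054, -0.0486, 0.0514]
ee_rot: [3.137, 0.782, 1.426]
ft_force: [-0.2, -0.1, -1.0]
gripper_width: 0.515
```

servo_tool --moves '[[0.5,[0.7,0,0.7],[0,0,0]],[0.5,[0.7,0,0.7],[0,0,0]],[0.5,[0.7,0,0.7],[0,0,0]],[0.5,[0,0,0],[0,0,0]],[0.5,[0,0,0],[0,0,0]]]'

```text
t: 53.92
ee_pos: [0.6054, -0.0486, 0.0484]
ee_rot: [3.137, 0.782, 1.426]
ft_force: [-0.8, 0.4, -1.2]
gripper_width: 0.52
```

servo_tool --moves '[[0.5,[0.7,0,0.7],[0,0,0]],[0.5,[0.7,0,0.7],[0,0,0]],[0.5,[0.7,0,0.7],[0,0,0]],[0.5,[0,0,0],[0,0,0]]]'

```text
t: 54.25
ee_pos: [0.6057, -0.0487, 0.0474]
ee_rot: [3.135, 0.78, 1.425]
ft_force: [-1.7, -2.6, 7.4]
gripper_width: 0.514
```

servo_tool --moves '[[0.5,[0.7,0,0.7],[0,0,0]],[0.5,[0.7,0,0.7],[0,0,0]],[0.5,[0,0,0],[0,0,0]],[0.5,[0,0,0],[0,0,0]]]'

```text
t: 54.58
ee_pos: [0.6058, -0.0487, 0.0473]
ee_rot: [3.135, 0.778, 1.425]
ft_force: [-4.7, -4.0, 16.8]
gripper_width: 0.517
```

servo_tool --moves '[[0.5,[-1,0,-1],[0,0,0]],[0.5,[0,1,0],[0,0,0]],[0.5,[0,1,0],[0,0,0]],[0.5,[0,1,0],[0,0,0]],[0.5,[0,1,0],[0,0,0]],[0.5,[0,0,0],[0,0,0]],[0.5,[0,0,0],[0,0,0]]]'

```text
t: 55.17
ee_pos: [0.6078, -0.0483, 0.0473]
ee_rot: [3.14, 0.778, 1.43]
ft_force: [-7.7, -2.3, 12.1]
gripper_width: 0.517
```

servo_tool --moves '[[0.5,[0,-1,0],[0,0,0]],[0.5,[0,-1,0],[0,0,0]],[0.5,[0,-1,0],[0,0,0]],[0.5,[0,-1,0],[0,0,0]],[0.5,[0,-1,0],[0,0,0]],[0.5,[0,-1,0],[0,0,0]],[0.5,[0,-1,0],[0,0,0]],[0.5,[0,-1,0],[0,0,0]],[0.5,[0,0,0],[0,0,0]],[0.5,[0,0,0],[0,0,0]]]'

```text
t: 56.0
ee_pos: [0.6044, -0.0479, 0.0474]
ee_rot: [3.129, 0.78, 1.419]
ft_force: [3.5, -1.0, 6.6]
gripper_width: 0.521
```

```bash
python3 can.py
```

```text
t 56.0 shift(now axes) [-18.1   0.9 -19. ] (goal axes) [-18.1   0.7 -18.9] turn [ 0.3 -0.2 -0.4]
kin can [ 0.60122995 -0.07140331] top z 0.09379106682726052 w 0.5207854910913973
top 170 rect [18.2 17.8] 8.1 bbox 293 184 20 19 centre->world [ 0.5999 -0.068 ]
top 200 rect [17.5 17.4] 8.1 bbox 293 184 19 19 centre->world [ 0.6    -0.0685]
top 220 rect [17.1 17.1] 8.1 bbox 293 184 19 19 centre->world [ 0.6001 -0.068 ]
top exp face bbox [293.1 182.9] [20.3 20.1]
scene 155 rect [16. 19.] 90.0 bbox 255 214 20 17 centre->world [ 0.6011 -0.0699]
scene 185 rect [14. 18.] 90.0 bbox 255 215 19 15 centre->world [ 0.6009 -0.0711]
scene 205 rect [14.1 16.7] 84.8 bbox 256 215 18 15 centre->world [ 0.6009 -0.0708]
scene exp face bbox [254.1 214.2] [19.9 16.1]
```

servo_tool --moves '[[0.5,[0,0,0],[0,0,0]],[-0.3,[0,0,0],[0,0,0]],[-0.3,[0,0,0],[0,0,0]],[-0.3,[0,0,0],[0,0,0]],[-0.3,[0,0,0],[0,0,0]],[-0.3,[-8,0,0],[0,0,0]],[-0.3,[-15,0,0],[0,0,0]],[-0.3,[-20,0,0],[0,0,0]],[-0.3,[-20,0,0],[0,0,0]],[-0.3,[-20,0,0],[0,0,0]],[-0.3,[-20,0,0],[0,0,0]],[-0.3,[-20,0,0],[0,0,0]],[-0.3,[-20,0,0],[0,0,0]],[-0.3,[0,0,0],[0,0,0]]]'

```text
t: 57.27
ee_pos: [0.5875, -0.1544, 0.1488]
ee_rot: [3.129, 0.787, 1.415]
ft_force: [0.6, -0.9, 1.3]
gripper_width: 0.651
```

```bash
cat > chk.py <<'E'
from h import *
print(ctrl.get_state()['ee_pos'])
for n in('top','scene'):
    im=camera(n)
    for nm,X in(('can',[.602,-.071,.09]),('collar',[.627,.1063,.088])):
        u=proj(n,X);x,y=u.astype(int);w=im[y-22:y+22,x-22:x+22]
        m=(w.min(2)>170).astype(np.uint8);c,_=cv2.findContours(m,cv2.RETR_EXTERNAL,cv2.CHAIN_APPROX_NONE)
        q=max(c,key=cv2.contourArea);r=cv2.minAreaRect(q);ce=np.array(r[0])+[x-22,y-22]
        print(n,nm,'rect',np.round(r[1],1),round(r[2],1),'bbox',(np.array(cv2.boundingRect(q))+[x-22,y-22,0,0]).tolist(),'exp',u.round(1),'world',at(n,*ce,X[2]).round(4))
    w=im[proj(n,[.602,-.071,.06]).astype(int)[1]-22:,:][:44,proj(n,[.602,-.071,.06]).astype(int)[0]-25:][:,:50]
    print('\n'.join(''.join(' .:-=+*#%@'[min(9,int(v)//26)] for v in r) for r in w.min(2)[::2]))
E
python3 chk.py
```

```text
[ 0.58750387 -0.15438887  0.14879023]
top can rect [17.8 17.8] 8.1 bbox [293, 184, 20, 20] exp [303.1 192.9] world [ 0.6013 -0.0684]
top collar rect [17. 17.] 90.0 bbox [227, 175, 18, 18] exp [236.9 184. ] world [0.6283 0.1101]
 ..............................:---=============+=
................................ .............::::
.......................... .......................
.......................................... ......:
..................................................
...................:............................::
...............-=+%@@%%##*++==--::..... ........::
..............:=+*%@@@@@@@@@@@@@@@%*-:..........::
..............:==#%@@@@@%@@@@@@@@@%*--:.     .....
..............-=+%@@@@@@@@@@@@@@@@%+--.       ....
..............=++%@@@@@@@@@@@@@@@@%=-:.       ....
.............:=+#%@@@@@@@@@@@@@@@@*-::.       ....
.............-=+%@@@@@@@@@@@@@@@@%+--..      .....
.............-=+%@@@@@@@@@@@@@@@@%+--.       .....
............:=++%%@@@@@@@@@@@@@@@#=-:.       .....
............:==-======++*##%%%%%%+-::.       .....
............-=======---==========::-..      .....:
.....
[... 864 characters left out ...]
.:=#%%%%%%%%%%%%%%%%%#+:.............
:::.... ....:--=*%%%%%%%%%%%%%%%%%#*=:............
:::........:-==+#%%%%%%%%%%%%%%%%%%*=-............
:::... ..  .:--=+*#####************+=-... .... ...
........   .::::==+++++++++++++++++==-............
......     .::::-=++==++++++++=+=++==-:.. ........
.....      .::::-=+===++++====+++++==-:...........
.....      .::::-=++===+++++==+=++===-:...........
....       .::::-======+=++=====++===-:...........
.....      .::::-==+===++++=++++++====-...........
.....      .:::::=====================-...........
.....      ..:::-------===------------:...........
:::...      .:::::::::::::::::::::::::............
::::....   .................... ..................
```

servo_tool --moves '[[1,[-15,0,-15],[0,0,0]],[1,[0,0,0],[0,-6.4,0]],[1,[0,0,0],[0,-6.4,0]],[1,[0,0,0],[0,-6.4,0]],[1,[0,0,0],[0,-6.4,0]],[1,[0,0,0],[0,-6.4,0]],[1,[0,0,0],[0,-6.4,0]],[1,[0,0,0],[0,-6.4,0]],[1,[0,0,0],[0,0,0]],[1,[0,0,0],[0,0,0]],[1,[0,0,0],[0,0,0]]]'

```text
t: 58.28
ee_pos: [0.5861, -0.1479, 0.1661]
ee_rot: [2.902, 1.563, 1.19]
ft_force: [-0.2, -0.2, -0.4]
gripper_width: 0.007
```

Run:
```python
from h import *
togo([.602,-.071,.065],down(-97.9))
```

```text
t 58.3 shift(now axes) [101.8   4.8 -77.5] (goal axes) [101.1   5.2 -78.3] turn [-0.2 -0.5 -0.1]
```

servo_tool --moves '[[1,[0,2.5,-20],[0,0,0]],[1,[0,2.7,-20],[0,0,0]],[1,[0,0,-20],[0,0,0]],[1,[0,0,-18],[0,0,0]],[1,[20,0,0],[0,0,0]],[1,[20,0,0],[0,0,0]],[1,[20,0,0],[0,0,0]],[1,[15,0,0],[0,0,0]],[1,[10,0,0],[0,0,0]],[1,[5,0,0],[0,0,0]],[1,[0,0,0],[0,0,0]],[1,[0,0,0],[0,0,0]]]'

```text
t: 59.28
ee_pos: [0.6035, -0.0725, 0.0778]
ee_rot: [2.622, 1.563, 0.908]
ft_force: [-0.3, -0.4, 0.7]
gripper_width: 0.007
```

servo_tool --moves '[[1,[1.5,0,0],[0,0,0]],[1,[1.5,0,0],[0,0,0]],[1,[1.5,0,0],[0,0,0]],[1,[1.5,0,0],[0,0,0]],[1,[0,0,0],[0,0,0]]]'

```text
t: 59.7
ee_pos: [0.6033, -0.0712, 0.0714]
ee_rot: [2.669, 1.563, 0.957]
ft_force: [0.3, 0.1, -0.6]
gripper_width: 0.003
```

servo_tool --moves '[[1,[1,0,0],[0,0,0]],[1,[1,0,0],[0,0,0]],[1,[1,0,0],[0,0,0]],[1,[1,0,0],[0,0,0]],[1,[0,0,0],[0,0,0]]]'

```text
t: 60.12
ee_pos: [0.6032, -0.0714, 0.0673]
ee_rot: [2.695, 1.563, 0.982]
ft_force: [0.5, -0.3, -1.1]
gripper_width: 0.009
```

servo_tool --moves '[[1,[1,0,0],[0,0,0]],[1,[1,0,0],[0,0,0]],[1,[1,0,0],[0,0,0]],[1,[1,0,0],[0,0,0]],[1,[0,0,0],[0,0,0]]]'

```text
t: 60.53
ee_pos: [0.6033, -0.0713, 0.0633]
ee_rot: [2.695, 1.563, 0.982]
ft_force: [0.1, -0.2, -0.3]
gripper_width: 0.01
```

servo_tool --moves '[[1,[1,0,0],[0,0,0]],[1,[1,0,0],[0,0,0]],[1,[1,0,0],[0,0,0]],[1,[1,0,0],[0,0,0]],[1,[0,0,0],[0,0,0]]]'

```text
t: 60.95
ee_pos: [0.6033, -0.0713, 0.0592]
ee_rot: [2.694, 1.563, 0.981]
ft_force: [-0.4, -0.3, -0.0]
gripper_width: 0.003
```

servo_tool --moves '[[1,[0.8,0,0],[0,0,0]],[1,[0.8,0,0],[0,0,0]],[1,[0.8,0,0],[0,0,0]],[1,[0,0,0],[0,0,0]]]'

```text
t: 61.28
ee_pos: [0.6038, -0.0714, 0.0589]
ee_rot: [2.638, 1.562, 0.925]
ft_force: [-4.5, 0.5, 12.3]
gripper_width: 0.005
```

servo_tool --moves '[[1,[0.8,0,0],[0,0,0]],[1,[0.8,0,0],[0,0,0]],[1,[0,0,0],[0,0,0]]]'

```text
t: 61.53
ee_pos: [0.6042, -0.0714, 0.0589]
ee_rot: [2.611, 1.561, 0.898]
ft_force: [-7.6, 1.9, 22.6]
gripper_width: 0.006
```

servo_tool --moves '[[1,[-5,0,0],[0,0,0]],[1,[-20,0,0],[0,0,0]],[1,[-25,0,0],[0,0,0]],[1,[-25,0,0],[0,0,0]],[1,[-25,0,0],[0,0,0]],[1,[-25,0,20],[0,0,0]],[1,[-20,0,25],[0,0,0]],[1,[0,0,25],[0,0,0]],[1,[0,0,25],[0,0,0]],[1,[0,0,25],[0,0,0]],[1,[0,0,25],[0,0,0]],[1,[0,0,25],[0,0,0]],[1,[0,0,0],[0,0,0]],[1,[0,0,0],[0,0,0]],[1,[0,0,0],[0,0,0]]]'

```text
t: 62.78
ee_pos: [0.579, -0.2397, 0.1991]
ee_rot: [2.722, 1.562, 1.01]
ft_force: [-0.4, 0.6, -1.3]
gripper_width: 0.004
```

```bash
python3 chk.py | grep -v '[.=]\{6\}'
python3 - <<'E'
from h import *
im=camera('top');s=camera('scene');old=np.load('top0.npy')
# sleeve rim in tray, and stack: texture of dark ring vs slab (scene), and any other dark rings left on the bench
u=proj('top',[.438,.352,.075]).astype(int);w=im[u[1]-15:u[1]+15,u[0]-15:u[0]+15];m=w.min(2)>180;yy,xx=np.nonzero(m);print('sleeve rim',at('top',xx.mean()+u[0]-15,yy.mean()+u[1]-15,.075),m.sum())
for c in([.6118,.2816],[.5858,-.2743]): v=proj('top',[*c,.005]).astype(int);print('core start spot dark px',(im[v[1]-12:v[1]+12,v[0]-12:v[0]+12].max(2)<50).sum())
v=proj('scene',[.627,.1063,.03]).astype(int)
print(s[v[1]-4:v[1]+18,v[0]-20:v[0]+20].max(2)[::2,::2])
E
```

```text
[ 0.57895794 -0.23969775  0.19908318]
top can rect [18.1 17.8] 8.1 bbox [293, 184, 20, 20] exp [303.1 192.9] world [ 0.6013 -0.068 ]
top collar rect [17. 17.] 90.0 bbox [227, 175, 18, 18] exp [236.9 184. ] world [0.6283 0.1101]
scene can rect [15. 19.] 90.0 bbox [255, 215, 20, 16] exp [264.2 223.2] world [ 0.5998 -0.0697]
scene collar rect [15. 17.] 90.0 bbox [326, 213, 18, 16] exp [334.5 220.7] world [0.6263 0.1066]
sleeve rim [0.43720751 0.35650936] 97
core start spot dark px 0
core start spot dark px 7
[[ 31  32  31  23  20  24  19  58 114 134 136 139 138 142 138  82  35  29
   28  29]
 [ 24  23  21  22  24  20  20  32  87 119 131 132 129 101  65  35  34  31
   27  26]
 [ 19  22  20  21  21  18  22  24  72 109 120 121 104  38  30  34  34  31
   27  25]
 [ 21  17  20  25  18  23  22  24  29  52  78  86  69  34  34  36  29  32
   33  26]
 [ 17  23  21  21  19  18  21  20  18  20  27  38  35  32  33  29  32  31
   34  26]
 [ 19  22  21  24  23  16  22  23  20  26  24  28  25  26  20  30  34  33
   32  27]
 [ 19  20  22  19  16  21  20  22  22  20  22  22  18  24  29  34  33  30
   34  29]
 [ 22  22  20  18  23  19  19  21  17  22  23  24  30  29  29  34  34  33
   32  32]
 [ 24  21  20  25  22  29  30  30  28  29  30  32  28  33  30  33  31  33
   33  30]
 [ 32  32  33  29  33  32  35  33  32  32  31  31  32  32  33  35  30  34
   31  31]
 [ 32  34  34  33  32  31  34  35  34  32  36  31  33  33  34  32  31  32
   33  33]]
```

```bash
python3 -c "
from rig import ctrl
print(ctrl.close_job(), ctrl.get_state()['t'])"
```

```text
the job is handed in; nothing more can be done
the job is handed in; nothing more can be done
```

I finished the job and handed it in at about 63 s of the 210 s; no verdict was reported.

**What was done**
- The white sleeve stands in the tray, about 10 mm from the tray's centre.
- Both ferrite cores on the bench are over the spindle.
- The collar went past the balls and onto the shoulder. The ball contact and the stop on the shoulder came at the expected heights.
- The can had been knocked a few centimetres aside. I found it again, turned it open end down and set it in the nest.

**Last checks**
- **Can:** pressing on its top made contact at about 90 mm, the height for fully seated. Its offset from the nest, measured against the collar, was about 2 to 3 mm.
- **Collar:** both cameras show it in place on the spindle.
- **Cores:** both start spots are empty and the foot of the spindle is covered by the stack. Black on black, I could not measure their exact position.

**What disagreed or went wrong**
- **Fingertip offset:** the real fingertips sit about 31 mm short of the reported TCP along the tool. That made the first try at a core miss, and I corrected for it after that.
- **Bump:** before I corrected for this on the tilted can grasp, the hand pressed on a red look-alike sleeve. The wrist force read about 40 N, right at the limit, and that sleeve may have moved slightly. It is not one of the listed bystanders.
- **Cameras:** the two cameras differed by 2 to 4 mm in y.
- **Bystanders:** I did not measure them again at the end. Apart from that sleeve, I noticed no contact with other things.

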